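# Cap the rivet jars from the stack of lids

### The arm

A 7-joint arm with a two-finger parallel gripper is mounted at the origin on the work surface; the furniture and walls round the work are solid. World frame = base frame: x ahead of the robot, y to its left, z up, the work surface at z = 0. Lengths are in m, angles in degrees, forces in N, time in s.
With the tool pointing down it reaches from about 0.425 to 0.875 m from the base axis. Payload 4.7 kg.
Tool frame: the origin (TCP) lies at the very end of the fingers, on their centre line; the grasp point (between the pads) lies 19 mm behind it; z points along the fingers, y is the direction in which the jaws open and shut (so a half turn about z gives the same grasp; the last joint's range is limited). The gripper opens to 87 mm and grips with 3 to 60 N. Pads are 19 mm wide; open, the fingers measure 117 mm over their backs; the gripper's body (75 mm by 190 mm) begins 51 mm behind the grasp point.
Start: joints at [73.23, 18.392, -4.016, 83.108, 1.295, 78.541, -3.26], TCP at [0.196, -0.62, 0.223] pointing down, gripper open.
Joint ranges: [-163.93, 163.93], [-17.29, 119.83], [-79.2, 71.16], [3.27, 140.29], [-89.18, 269.18], [5.43, 117.66], [-154.24, 154.24]. Speed limits (degrees/s): [147.25, 147.25, 180, 180, 180, 180, 180].

### API

Orientations are given as [roll, pitch, yaw] about the fixed x, y, z axes, in that order (R = Rz(yaw) Ry(pitch) Rx(roll)).
In Python, from cell import env, read_camera gives the robot as it stands. The module is installed in compiled form; this text tells all that it offers.
- The arm moves only by the tool step_arm, never from a script. Its argument "steps" is one flat list of numbers, 7 for each row, row after row: the shift along the tool's x, y, z in m, then the turn, a rotation vector about the tool's x, y, z in rad, then the closure, from -1 (fully open) to 1 (shut), so that 0 is half open. A call has 1 to 5 rows; each row is the pose to reach, as a shift and turn from the pose commanded when the call began, along the tool's axes at that moment; what a row does not reach only later rows make up. A row lasts 1/8 s, in which the tool goes at most 62.5 mm and 10.7 degrees, less where a joint would pass 70% of its speed; a pose out of reach is approached as far as the arm can. A call with a gripper value outside its range is refused whole. The fingers move at their own pace and stop on an object; "newtons" is the grip in N (left out, the last holds). Time passes only in rows, so rows that repeat a pose let the fingers close. It gives the time, the measured TCP pose, the force and the opening at its end, in the units of the state.
- env.get_obs(): the state, without advancing time (a new reading comes with each control period).
- read_camera(name): name is "scene" or "top" or "wrist"; returns a dict with "color" (384x512x3 uint8, blue, green, red), "mtx" (3x3 intrinsics, pixels), "rvec" (rotation vector, rad) and "tvec" (3), from world to camera coordinates, as OpenCV has them; the wrist camera has in their place "mount" (4x4, takes a point from camera to tool coordinates, whose origin is the TCP and whose axes are the flange's). Camera axes: x right, y down, z forward; pixel columns grow to the right and rows downward; lengths in m; the calibration is good to about 2 mm. A picture is of the moment at which its call begins: read the wrist's pose just before it. There is no depth.
- env.sign_off(): hands the job in, once; it reports no verdict.
The state is a dict: "time_s": time; "qpos": joint angles; "joint_velocities": joint speeds; "effort": joint torques, N m; "tool_pos": TCP position; "tool_rot": TCP orientation; "force": force on the tool from outside, world axes, zero at the start; "wrist_torque": the same for the moment, N m; "grip_width": finger opening in m.
Only numpy, scipy, OpenCV 4.12 (cv2) and the standard library are available. Lean on these libraries where they do the work, as an engineer would, in place of code of your own. Each camera call takes 0.05 s, during which the arm holds its last target. There are 200 camera calls.

### The job

The four open rivet jars have been refilled and their slip lids wait in one stack, smallest on top. Take the stack apart and cap every jar with the lid that fits its neck, each lid level and fully home over the neck, and leave the jars upright where they stand. Lamps, a hanging lamp cord and the rolling mill are close beside the work.

Things in the scene. Friction and masses are not known exactly. Their poses are not given: they have to be found in the camera images.
- lid_large: Round black slip lid, 48 mm outside diameter, 20 mm high, open underneath (42 mm inside, 15.5 mm deep, 4.5 mm top); it is the bottom of the stack and stands on the bench (stacked mouth down, so already the right way up). Origin: centre of its lower rim; z up through its top. It belongs on jar_large.
- lid_medium: Round silvery aluminium-coloured slip lid, 41 mm outside diameter, 20 mm high, open underneath (35 mm inside, 15.5 mm deep, 4.5 mm top); second from the bottom, on lid_large (stacked mouth down, so already the right way up). Origin: centre of its lower rim; z up through its top. It belongs on jar_medium.
- lid_small: Round red slip lid, 34 mm outside diameter, 20 mm high, open underneath (28 mm inside, 15.5 mm deep, 4.5 mm top); third from the bottom, on lid_medium (stacked mouth down, so already the right way up). Origin: centre of its lower rim; z up through its top. It belongs on jar_small.
- lid_tiny: Round brass-coloured slip lid, 27 mm outside diameter, 20 mm high, open underneath (21 mm inside, 15.5 mm deep, 4.5 mm top); top of the stack, on lid_small (stacked mouth down, so already the right way up). Origin: centre of its lower rim; z up through its top. It belongs on jar_tiny.
- jar_large: Open clear glass jar, the largest, holding copper rivets; loose, 68 mm high, body 52 mm across, neck 39 mm across and 17 mm high, lip coned to 31 mm over its last 5 mm. lid_large slips over the neck (1.5 mm play all round) and its top rests on the lip. Origin: centre of the underside, on the bench; z up. Lid fully home: its origin 52.5 mm above this one, on the jar's axis.
- jar_medium: Open green glass jar holding steel rivets; loose, 63 mm high, body 45 mm across, neck 32 mm across and 17 mm high, lip coned to 24 mm over its last 5 mm. lid_medium slips over the neck (1.5 mm play all round) and its top rests on the lip. Origin: centre of the underside, on the bench; z up. Lid fully home: its origin 47.5 mm above this one, on the jar's axis.
- jar_small: Open amber glass jar holding brass rivets; loose, 58 mm high, body 38 mm across, neck 25 mm across and 17 mm high, lip coned to 17 mm over its last 5 mm. lid_small slips over the neck (1.5 mm play all round) and its top rests on the lip. Origin: centre of the underside, on the bench; z up. Lid fully home: its origin 42.5 mm above this one, on the jar's axis.
- jar_tiny: Open clear glass jar, the smallest, holding brass rivets; loose, 53 mm high, body 31 mm across, neck 18 mm across and 17 mm high, lip coned to 10 mm over its last 5 mm. lid_tiny slips over the neck (1.5 mm play all round) and its top rests on the lip. Origin: centre of the underside, on the bench; z up. Lid fully home: its origin 37.5 mm above this one, on the jar's axis.
Mind the look-alikes: they are no part of the job. Of the things shaped like the lid_medium, the aluminium one is meant.

How it is judged (in metres and radians):
At the end, for the whole second after the job is handed in: Each of the four lids sits on the jar of its own size: on the jar's axis within 5 mm, its height within 3 mm of fully home, level within 0.1 rad; every jar stands upright (0.1 rad) within 40 mm of where it was at the start; lids and jars are at rest (horizontal distance between lid_tiny and jar_tiny below 0.005 m and z of lid_tiny in the frame of jar_tiny between 0.0345 and 0.0405 m and angle between each of lid_tiny, jar_tiny, lid_small, jar_small, lid_medium, jar_medium, lid_large, jar_large's own z axis and vertical below 0.1 rad and distance of each of jar_tiny, jar_small, jar_medium, jar_large from where it was at the start of the episode below 0.04 m and linear speed of each of lid_tiny, jar_tiny, lid_small, jar_small, lid_medium, jar_medium, lid_large, jar_large below 0.02 m/s and horizontal distance between lid_small and jar_small below 0.005 m and z of lid_small in the frame of jar_small between 0.0395 and 0.0455 m and horizontal distance between lid_medium and jar_medium below 0.005 m and z of lid_medium in the frame of jar_medium between 0.0445 and 0.0505 m and horizontal distance between lid_large and jar_large below 0.005 m and z of lid_large in the frame of jar_large between 0.0495 and 0.0555 m); the robot touches nothing.
It fails at once if a jar is knocked over (angle between any of jar_tiny, jar_small, jar_medium, jar_large's own z axis and vertical above 0.5 rad).
It also fails if it takes over 88 s, if anything falls off the work surface, if the arm or the gripper's body presses on something with over 40 N, if the wrist force passes 120 N, or if a joint passes its speed limit or range.

## Working session

There is one attempt and no reset: what is moved stays moved. The work goes in short steps, Python scripts to look and compute and a tool call to move; the robot and the scene stay as the last step left them, time stands still between calls to the robot, and variables do not carry over. Pictures are saved under pics/ and viewed, about 12 in all and at most 16, crops included, and the job is handed in when it is done.

Besides the shell and the picture viewer there is one more tool, called after ">>>" by a JSON object that holds its "api" and its "payload". step_arm: Moves the arm, as the interface text tells. Its arguments: {"type":"object","properties":{"steps":{"type":"array","items":{"type":"number"}},"newtons":{"type":"number"}},"required":["steps"]}

```bash
mkdir -p pics; python3 - <<'E'
from cell import env, read_camera
import cv2,pickle
print(env.get_obs())
for n in("scene","top","wrist"):
    c=read_camera(n); pickle.dump(c,open(n+".pkl","wb")); cv2.imwrite(f"pics/{n}0.png",c["color"]); print(n,{k:v for k,v in c.items() if k!="color"})
E
```

```text
{'time_s': 0.0, 'qpos': array([73.22940088, 18.4410436 , -4.01617349, 83.17576027,  1.29536102,
       78.54187607, -3.26013734]), 'joint_velocities': array([ 0.01781774,  0.04041135, -0.02722891, -0.00174288,  0.01035167,
        0.02321903,  0.0174535 ]), 'effort': array([-1.42497947e-04, -4.91291893e+01, -4.03847108e-01, -3.12533891e+01,
       -6.40511164e-02,  4.35802387e-02,  1.36190197e-04]), 'tool_pos': array([ 0.19609073, -0.61911888,  0.22143162]), 'tool_rot': array([-1.79886590e+02,  5.99239992e-03,  1.75809178e+01]), 'force': array([-0.43248061, -0.00887928,  0.35168253]), 'wrist_torque': array([ 0.02338328,  0.00626841, -0.03483581]), 'grip_width': 0.0867800950685076}
scene {'mtx': array([[433.25750257,   0.        , 258.34378324],
       [  0.        , 433.25750257, 190.65428066],
       [  0.        ,   0.        ,   1.        ]]), 'rvec': array([ 2.36207657, -0.48046119,  0.20194677]), 'tvec': array([-0.41098943,  0.23184648,  0.93676937])}
top {'mtx': array([[379.88440396,   0.        , 258.56271615],
       [  0.        , 379.88440396, 193.05838048],
       [  0.        ,   0.        ,   1.        ]]), 'rvec': array([ 2.23664122, -1.81878597,  0.29639408]), 'tvec': array([-0.00807907,  0.50539426,  0.83982923])}
wrist {'mtx': array([[339.55825954,   0.        , 257.95503651],
       [  0.        , 339.55825954, 190.37026608],
       [  0.        ,   0.        ,   1.        ]]), 'mount': array([[-9.46488231e-04, -9.65740896e-01, -2.59506504e-01,
         7.10008707e-02],
       [ 9.99998693e-01, -1.25425795e-03,  1.02040295e-03,
        -1.05672166e-03],
       [-1.31093295e-03, -2.59505199e-01,  9.65740821e-01,
        -1.61894911e-01],
       [ 0.00000000e+00,  0.00000000e+00,  0.00000000e+00,
         1.00000000e+00]])}
```

View pics/scene0.png

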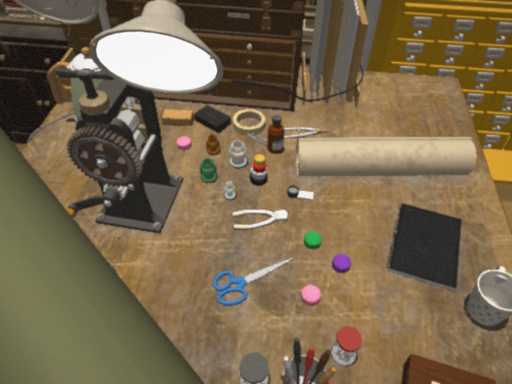

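View pics/top0.png

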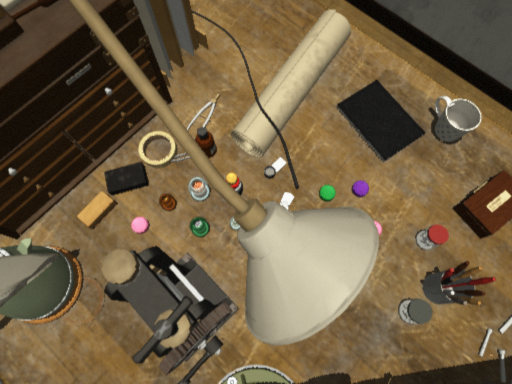

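View pics/wrist0.png

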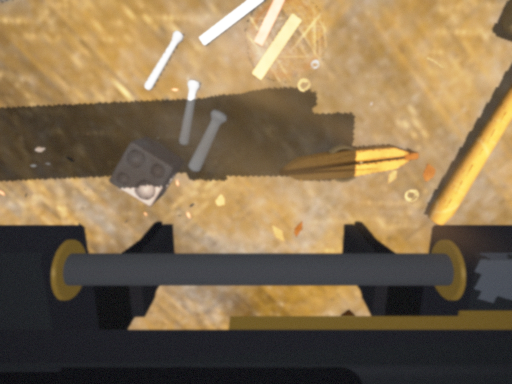

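The scene view shows the stack at (258,168), large clear jar (237,153), green (208,170), amber (213,145) and tiny clear (230,190). The top view shows the stack at (232,183), large jar (199,188), amber (168,202), green (200,227), and tiny (236,224) half under the lamp. Next, one enlarged crop to confirm these.

```bash
cat > h.py <<'E'
import numpy as np,cv2,pickle
from scipy.spatial.transform import Rotation as R
def ray(c,uv,obs=None):
    p=cv2.undistortPoints(np.float64([[uv]]),c["mtx"],None)[0,0]; d=np.array([*p,1.])
    if "mount" in c:
        T=R.from_euler("xyz",obs["tool_rot"],degrees=True).as_matrix();M=c["mount"]
        return T@M[:3,3]+obs["tool_pos"],T@M[:3,:3]@d
    r=cv2.Rodrigues(np.float64(c["rvec"]))[0]
    return -r.T@np.ravel(c["tvec"]),r.T@d
def onplane(c,uv,z,obs=None):
    o,d=ray(c,uv,obs); return o+d*(z-o[2])/d[2]
def two(r1,r2):
    (a,d),(b,e)=r1,r2; t=np.linalg.lstsq(np.c_[d,-e],b-a,rcond=None)[0]
    p,q=a+t[0]*d,b+t[1]*e; return (p+q)/2,np.linalg.norm(p-q)
E
python3 - <<'E'
from h import *
s=pickle.load(open("scene.pkl","rb"));t=pickle.load(open("top.pkl","rb"))
a=cv2.resize(s["color"][120:210,185:285],None,fx=6,fy=6,interpolation=cv2.INTER_CUBIC)[:540]
b=cv2.resize(t["color"][160:250,150:250],None,fx=6,fy=6,interpolation=cv2.INTER_CUBIC)
o=np.hstack([a,b]); cv2.imwrite("pics/crop.png",cv2.resize(o,(800,360)))
for n,u,v in[("stack",(258.5,168),(232,183)),("L",(237,153),(199,188)),("M",(208,170),(200,227)),("S",(213,145),(168,202)),("T",(230,190),(236,224))]:
    print(n,two(ray(s,u),ray(t,v)),onplane(s,u,.03))
for c in(s,t):print(ray(c,(256,192)))
E
```

```text
stack (array([0.52063543, 0.16937995, 0.04302097]), np.float64(0.00125672258587203)) [0.52532162 0.18134814 0.03      ]
L (array([0.49076512, 0.24897812, 0.04017212]), np.float64(0.002130565589862744)) [0.49342928 0.25917835 0.03      ]
M (array([0.39555971, 0.22217913, 0.03425564]), np.float64(0.0009082574565092265)) [0.39711461 0.22641007 0.03      ]
S (array([0.44338436, 0.31987747, 0.02686014]), np.float64(0.0004967925375581903)) [0.44266569 0.31648512 0.03      ]
T (array([0.42425769, 0.13706826, 0.0279632 ]), np.float64(0.004082600840037916)) [0.42577873 0.13549377 0.03      ]
(array([ 0.18677477, -0.58217274,  0.85228636]), array([ 0.2681958 ,  0.616878  , -0.73998071]))
(array([0.21379476, 0.04019732, 0.95576029]), array([ 0.30813124,  0.06681459, -0.94902277]))
```

View pics/crop.png

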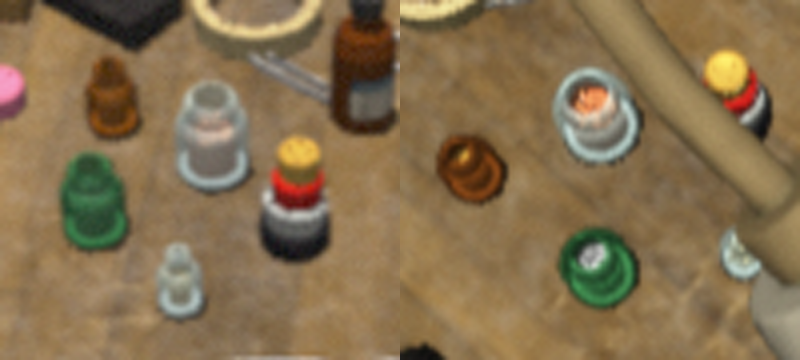

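The crop confirms the stack: black, aluminium, red and brass, bottom to top. It also shows the open jars. The pink, green and purple discs and the grey or red-capped jars are not part of the job. Next I refine centres from the lips at their known heights and triangulate the lamp and cord.

```bash
python3 - <<'E'
from h import *
s=pickle.load(open("scene.pkl","rb"));t=pickle.load(open("top.pkl","rb"))
for n,z,u,v in[("stack",.08,(259.75,156.75),(231.75,178)),("L",.068,(238,144.5),(197.75,183.75)),("M",.063,(208.5,161),(197.5,224.5)),("S",.058,(212.5,136.5),(165.5,199.5)),("T",.053,(229.75,182.5),(235,222))]:
    print(n,onplane(s,u,z).round(4),onplane(t,v,z).round(4))
for n,u,v in[("rim",(156,60),(325,280)),("cap",(160,8),(255,222)),("rimright",(221,85),(372,225)),("rimbottom",(160,90),(340,330)),("cordend",(221,80),(296,188)),("cordlow",(345,99),(257,100)),("cordtop",(360,70),(235,40))]:
    p,e=two(ray(s,u),ray(t,v)); print(n,p.round(3),round(e,3))
E
```

```text
stack [0.5242 0.172  0.08  ] [0.5214 0.1677 0.08  ]
L [0.4941 0.2509 0.068 ] [0.4936 0.2484 0.068 ]
M [0.4007 0.2253 0.063 ] [0.3942 0.2239 0.063 ]
S [0.4444 0.3202 0.058 ] [0.4404 0.3183 0.058 ]
T [0.4277 0.1399 0.053 ] [0.4209 0.1381 0.053 ]
rim [ 0.271 -0.026  0.526] 0.005
cap [0.308 0.062 0.557] 0.003
rimright [ 0.35  -0.077  0.497] 0.0
rimbottom [ 0.243 -0.058  0.499] 0.046
cordend [0.391 0.022 0.44 ] 0.016
cordlow [0.696 0.129 0.225] 0.061
cordtop [0.81  0.213 0.238] 0.022
```

>>> {"api": "step_arm", "payload": {"steps": [0,0,-0.05,0,0,0,-1,0,0,-0.1,0,0,0,-1,0,0,-0.15,0,0,0,-1,0,0,-0.15,0,0,0,-1]}}

```text
time_s: 0.65
tool_pos: [0.1969, -0.6211, 0.3777]
tool_rot: [179.5, -0.0, 17.6]
force: [-0.5, -0.2, 0.1]
grip_width: 0.0867
```

```bash
python3 - <<'E'
from h import *
from cell import env
o=env.get_obs(); print(o["qpos"],o["tool_pos"],o["time_s"])
q0=np.radians([18.441,83.176]);q1=np.radians([o["qpos"][1],o["qpos"][3]])
f=lambda q:np.array([[np.sin(q[0]),np.sin(q.sum())],[np.cos(q[0]),np.cos(q.sum())]])
p0=np.array([np.hypot(.19609,.61912),.22143]);p1=np.array([np.hypot(*o["tool_pos"][:2]),o["tool_pos"][2]])
L=np.linalg.solve(f(q1)-f(q0),p1-p0);print("L",L,"offset r,z",p0-f(q0)@L)
s=pickle.load(open("scene.pkl","rb"));t=pickle.load(open("top.pkl","rb"))
for uv in [(240,200),(180,120),(130,55),(75,0)]: print(uv,[onplane(t,uv,z).round(2).tolist() for z in(.55,.65,.75)])
for uv in [(182,0),(140,0)]: print(uv,[onplane(s,uv,z).round(2).tolist() for z in(.5,.6,.7)])
E
```

```text
[72.78314631 17.15238486 -3.70842452 67.28277679  1.10868544 95.10698908
 -3.07533914] [ 0.19685907 -0.62107397  0.37766505] 0.65
L [0.28305849 0.51715822] offset r,z [0.05332736 0.057046  ]
(240, 200) [[0.33, 0.08, 0.55], [0.3, 0.07, 0.65], [0.27, 0.06, 0.75]]
(180, 120) [[0.42, 0.18, 0.55], [0.37, 0.14, 0.65], [0.32, 0.11, 0.75]]
(130, 55) [[0.49, 0.26, 0.55], [0.42, 0.21, 0.65], [0.36, 0.15, 0.75]]
(75, 0) [[0.56, 0.36, 0.55], [0.48, 0.28, 0.65], [0.39, 0.2, 0.75]]
(182, 0) [[0.38, 0.2, 0.5], [0.32, -0.02, 0.6], [0.27, -0.24, 0.7]]
(140, 0) [[0.3, 0.23, 0.5], [0.27, -0.0, 0.6], [0.24, -0.23, 0.7]]
```

>>> {"api": "step_arm", "payload": {"steps": [0,-0.06,0,0,0,0,-1,0,-0.12,0,0,0,0,-1,0,-0.15,0,0,0,0,-1,0,-0.15,0,0,0,0,-1]}}

```text
time_s: 1.15
tool_pos: [0.1503, -0.475, 0.3724]
tool_rot: [180.0, 0.0, 17.6]
force: [1.7, -0.9, 1.3]
grip_width: 0.0874
```

```bash
cat > log.py <<'E'
from cell import env
import json
o=env.get_obs(); r=[*o["qpos"],*o["tool_pos"],*o["tool_rot"]]; open("log.txt","a").write(json.dumps([float(x) for x in r])+"\n"); print(o["time_s"],o["qpos"].round(1),o["tool_pos"].round(3),o["tool_rot"].round(1),o["force"].round(1))
E
python3 log.py; python3 - <<'E'
from h import *
from cell import read_camera
a=read_camera("top")["color"]; b=read_camera("scene")["color"]
cv2.imwrite("pics/p5.png",cv2.resize(np.hstack([a,b]),(800,300),interpolation=cv2.INTER_AREA))
E
```

```text
1.15 [73.9 -1.7 -4.4 89.  -0.1 92.7 -2.9] [ 0.15  -0.475  0.372] [180.    0.   17.6] [ 1.7 -0.9  1.3]
```

View pics/p5.png

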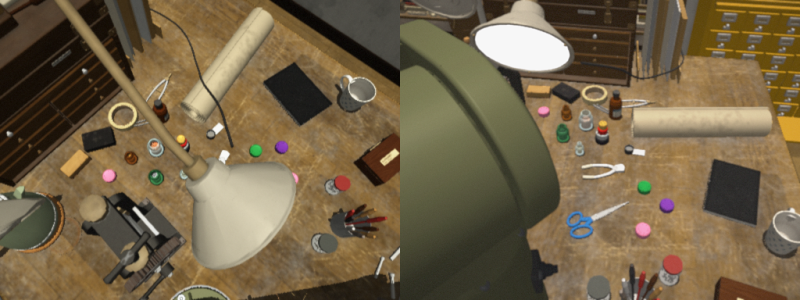

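>>> {"api": "step_arm", "payload": {"steps": [0,0,0,0.18,0,0,-1,0,0,0,0.36,0,0,-1,0,0,0,0.5,0,0,-1,0,0,0,0.5,0,0,-1]}}

```text
time_s: 1.75
tool_pos: [0.1506, -0.4749, 0.3577]
tool_rot: [-151.6, 0.2, 17.5]
force: [0.9, 0.6, 0.2]
grip_width: 0.087
```

```bash
python3 log.py
```

```text
1.75 [ 6.270e+01  2.000e+01  1.030e+01  7.120e+01 -3.300e+00  1.175e+02
 -1.000e-01] [ 0.151 -0.475  0.358] [-151.6    0.2   17.5] [0.9 0.6 0.2]
```

```bash
cat > fk.py <<'E'
from h import *
import itertools,json
from scipy.optimize import least_squares
D=[[73.2294,18.44104,-4.01617,83.17576,1.29536,78.54188,-3.26014,.19609,-.61912,.22143,0,0,0],
[72.78315,17.15238,-3.70842,67.28278,1.10869,95.10699,-3.07534,.19686,-.62107,.37767,0,0,0]]+[json.loads(l) for l in open("log.txt")]
D=np.array(D)
def Rz(a):return R.from_euler("z",a,degrees=True).as_matrix()
def Ry(a):return R.from_euler("y",a,degrees=True).as_matrix()
def fk(q,P,s):
    h,L1,a,L2,b,w,Lt=P
    A=Rz(s[0]*q[0])@Ry(q[1])@Rz(s[1]*q[2]); sh=np.array([0,0,h])
    e=sh+A@[a,0,L1]; A=A@Ry(q[3])@Rz(s[2]*q[4])
    wr=e+A@[b,0,L2]; A=A@Ry(q[5]); return e,wr,wr+A@[w,0,Lt]
if __name__=="__main__":
  for s in itertools.product((-1,),(1,-1),(1,-1)):
    f=lambda P:np.r_[np.concatenate([fk(d,P,s)[2]-d[7:10] for d in D]),1e-3*(P-[.35,.4,0,.4,0,0,.35])]
    r=least_squares(f,[.35,.4,0,.4,0,0,.35]); print(s,r.x.round(3),np.abs(r.fun[:-7]).max().round(4))
    for d in D[[0,2]]: print([x.round(3).tolist() for x in fk(d,r.x,s)[:2]])
E
python3 fk.py
```

```text
(-1, 1, 1) [ 0.254  0.604 -0.047  0.512  0.062 -0.019  0.453] 0.1058
[[0.045, -0.139, 0.842], [0.153, -0.617, 0.678]]
[[-0.015, 0.064, 0.856], [0.089, -0.441, 0.818]]
(-1, 1, -1) [-0.135  0.396 -0.006  0.53  -0.389  0.018  0.302] 0.1222
[[0.035, -0.114, 0.242], [0.183, -0.693, 0.517]]
[[-0.004, 0.017, 0.26], [0.097, -0.483, 0.674]]
(-1, -1, 1) [ 0.165  0.454 -0.005  0.514 -0.069 -0.002  0.339] 0.0394
[[0.04, -0.133, 0.597], [0.221, -0.618, 0.561]]
[[-0.006, 0.018, 0.618], [0.174, -0.46, 0.711]]
(-1, -1, -1) [ 0.247  0.462  0.004  0.513 -0.     0.004  0.361] 0.0253
[[0.044, -0.144, 0.684], [0.223, -0.614, 0.582]]
[[-0.002, 0.009, 0.709], [0.177, -0.471, 0.734]]
```

```bash
python3 - <<'E'
from h import *
t=pickle.load(open("top.pkl","rb")); im=cv2.GaussianBlur(t["color"],(3,3),0).astype(float)
a=np.array([78.,0]);b=np.array([246.,208]);d=(b-a)/np.linalg.norm(b-a);n=np.array([-d[1],d[0]])
for s in (20,50,80,110,140,170,200,230,255):
    c=a+d*s
    pr=[im[int(round((c+n*k)[1])),int(round((c+n*k)[0]))] if (c+n*k).min()>=0 else [0,0,0] for k in range(-22,23)]
    print(c.round(),' '.join("%d"%np.mean(p) for p in pr))
E
```

```text
[91. 16.] 61 63 62 61 61 61 61 62 61 61 61 61 62 59 62 71 89 97 101 112 116 122 124 124 121 117 110 106 100 80 61 61 57 60 59 58 58 57 56 60 54 58 57 57 60
[109.  39.] 41 40 46 44 41 41 42 47 46 36 43 42 42 46 41 51 75 101 101 115 123 126 131 131 131 128 124 119 108 100 75 41 41 31 41 45 35 46 45 41 48 38 47 47 45
[128.  62.] 16 19 33 43 46 47 47 47 50 50 46 49 49 47 48 47 55 81 105 105 118 127 131 133 133 130 125 121 118 108 99 72 52 52 48 50 50 47 51 49 47 48 47 49 48
[147.  86.] 107 114 106 53 28 15 14 15 15 17 24 21 27 26 25 25 30 47 82 106 106 121 130 133 136 137 134 129 123 119 105 90 54 54 33 30 37 37 29 36 35 34 34 33 39
[166. 109.] 107 110 110 111 111 113 117 117 115 115 114 116 112 108 109 105 105 100 94 98 105 113 124 131 132 132 131 126 116 116 106 95 92 102 102 110 109 96 109 105 96 93 80 94 94
[185. 132.] 131 139 141 141 141 133 128 125 125 126 120 113 118 124 119 115 121 114 113 113 101 106 114 126 134 136 136 135 131 124 124 112 98 95 107 107 144 192 201 200 174 133 104 100 95
[204. 156.] 107 110 111 109 109 102 77 58 53 51 48 48 41 51 38 22 19 19 20 36 58 96 105 114 124 129 131 133 131 127 118 118 107 99 95 100 104 102 92 90 88 91 92 95 95
[223. 179.] 117 119 119 118 117 114 108 106 105 111 114 138 167 167 180 176 155 144 144 126 104 93 95 111 119 128 131 133 132 129 122 118 112 100 93 87 86 77 65 101 101 157 160 127 107
[238. 198.] 119 119 118 117 111 109 109 109 105 104 102 104 109 108 106 102 103 100 95 95 101 115 120 129 132 134 134 128 128 117 107 87 86 86 93 95 96 94 97 97 96 100 99 101 102
```

```bash
python3 - <<'E'
from h import *
t=pickle.load(open("top.pkl","rb"));s=pickle.load(open("scene.pkl","rb"))
for uv in [(250,215),(204,156),(147,86),(75,0)]:
    o,d=ray(t,uv); print(uv,[(o+d*k).round(3).tolist() for k in(.39,.41,.43)])
for n,u,v in[("mill top/wood knob",(92,100),(120,265)),("mill crank end",(72,210),(195,365)),("mill far",(140,85),(160,245)),("greenlamp",(60,5),(40,280))]:
    p,e=two(ray(s,u),ray(t,v)); print(n,p.round(3),round(e,3))
E
```

```text
(250, 215) [[0.311, 0.068, 0.578], [0.316, 0.069, 0.559], [0.321, 0.071, 0.54]]
(204, 156) [[0.357, 0.126, 0.597], [0.365, 0.13, 0.579], [0.372, 0.134, 0.56]]
(147, 86) [[0.412, 0.197, 0.619], [0.423, 0.205, 0.602], [0.433, 0.213, 0.585]]
(75, 0) [[0.479, 0.287, 0.646], [0.493, 0.299, 0.631], [0.507, 0.312, 0.615]]
mill top/wood knob [0.21  0.288 0.284] 0.083
mill crank end [0.078 0.145 0.108] 0.041
mill far [0.281 0.22  0.335] 0.023
greenlamp [0.185 0.308 0.481] 0.037
```

```bash
cat > plan.py <<'E'
from h import *
from cell import env
def O(phi,t=0,lean=0):  # phi: jaw azimuth deg, t: tilt outward along jaw, lean: turn about jaw axis
    p,t=np.radians([phi,t]);u=np.array([np.cos(p),np.sin(p),0]);k=np.array([0,0,1.])
    z=u*np.sin(t)-k*np.cos(t);y=u*np.cos(t)+k*np.sin(t)
    return np.c_[np.cross(y,z),y,z]@R.from_euler("y",lean,degrees=True).as_matrix()
def cyl(phi,r,z): p=np.radians(phi); return np.array([r*np.cos(p),r*np.sin(p),z])
def rows(targets,g=-1):
    o=env.get_obs(); A=R.from_euler("xyz",o["tool_rot"],degrees=True).as_matrix(); out=[]
    for p,M in targets:
        v=R.from_matrix(A.T@M).as_rotvec(); d=A.T@(np.array(p)-o["tool_pos"]); out.append([*d.round(4),*v.round(3),g])
    print("at",o["time_s"],o["tool_pos"].round(4),o["tool_rot"].round(1),o["force"].round(1),o["grip_width"].round(4)); print(out)
E
python3 - <<'E'
from plan import *
s=pickle.load(open("scene.pkl","rb"))
for uv in[(300,107),(200,100),(80,90)]: print(uv,onplane(s,uv,0).round(3))
rows([(cyl(-72.4,.5+.025*k,.36+.0625*k),O(-72.4,-28+10*k)) for k in range(1,6)])
E
```

```text
(300, 107) [ 0.773  0.416 -0.   ]
(200, 100) [0.486 0.576 0.   ]
(80, 90) [0.131 0.782 0.   ]Traceback (most recent call last):
  File "<stdin>", line 4, in <module>
  File "plan.py", line 12, in rows
    print("at",o["time_s"],o["tool_pos"].round(4),o["tool_rot"].round(1),o["force"].round(1),o["grip_width"].round(4)); print(out)
                                                                                             ^^^^^^^^^^^^^^^^^^^^^
AttributeError: 'float' object has no attribute 'round'
```

```bash
sed -i 's/o\["grip_width"\].round(4)/round(float(o["grip_width"]),4)/; s/out.append(.*)/out+=[round(float(x),4) for x in (*d,*v,g)]/' plan.py
python3 - <<'E'
from plan import *
rows([(cyl(-72.4,.5+.02*k,.36+.06*k),O(-72.4,-28+10*k)) for k in range(1,6)])
E
```

```text
at 1.75 [ 0.1506 -0.4749  0.3577] [-151.6    0.2   17.5] [0.9 0.6 0.2] 0.087
[-0.0002, -0.0104, -0.0652, -0.1809, 0.0031, -0.0024, -1.0, -0.0004, -0.0213, -0.1275, -0.3555, 0.0033, -0.0021, -1.0, -0.0006, -0.0322, -0.1898, -0.53, 0.0035, -0.0018, -1.0, -0.0008, -0.0431, -0.2521, -0.7045, 0.0037, -0.0015, -1.0, -0.001, -0.054, -0.3143, -0.8791, 0.0038, -0.0012, -1.0]
```

>>> {"api": "step_arm", "payload": {"steps": [0,-0.01,-0.062,-0.18,0,0,-1,0,-0.02,-0.124,-0.36,0,0,-1,0,-0.03,-0.186,-0.54,0,0,-1,0,-0.042,-0.248,-0.72,0,0,-1,0,-0.054,-0.314,-0.88,0,0,-1]}}

```text
time_s: 2.38
tool_pos: [0.1792, -0.5644, 0.6651]
tool_rot: [156.9, -0.1, 17.6]
force: [0.4, -0.9, 0.4]
grip_width: 0.087
```

```bash
python3 log.py; python3 - <<'E'
from plan import *
o=env.get_obs();p=o["tool_pos"];a=np.degrees(np.arctan2(p[1],p[0]));print(a,np.hypot(p[0],p[1]))
rows([(cyl(a+10*k,.6,min(p[2]+.06*k,.72)),O(a+10*k,min(24+10*k,45))) for k in range(1,6)])
E
```

```text
2.375 [ 60.5   2.4   9.2  53.6   0.7 100.9  -2.5] [ 0.179 -0.564  0.665] [ 1.569e+02 -1.000e-01  1.760e+01] [ 0.4 -0.9  0.4]
-72.38387461113729 0.5922179701694716
at 2.375 [ 0.1792 -0.5644  0.6651] [ 1.569e+02 -1.000e-01  1.760e+01] [ 0.4 -0.9  0.4] 0.087
[0.1042, 0.0203, -0.0509, -0.1893, 0.0827, -0.1539, -1.0, 0.2053, -0.0046, -0.0615, -0.3605, 0.1932, -0.2929, -1.0, 0.3001, -0.0453, -0.0787, -0.3728, 0.2942, -0.4368, -1.0, 0.3857, -0.1005, -0.1022, -0.3658, 0.3925, -0.5822, -1.0, 0.4597, -0.1685, -0.1312, -0.3567, 0.4908, -0.7276, -1.0]
```

```bash
cat > sw.py <<'E'
from plan import *
import sys
o=env.get_obs();p=o["tool_pos"];a=np.degrees(np.arctan2(p[1],p[0]));r=np.hypot(p[0],p[1])
n=lambda v,t,s:v+np.clip(t-v,-s,s)
t0=-(180-o["tool_rot"][0]%360)*-1
zt,rt,tt=map(float,sys.argv[1:4])
rows([(cyl(a+6*k,n(r,rt,.02*k),n(p[2],zt,.03*k)),O(a+6*k,n(t0,tt,7*k))) for k in range(1,6)]);print(a,r,t0)
E
sed -i 's/^t0=.*/A=R.from_euler("xyz",o["tool_rot"],degrees=True).as_matrix();t0=np.degrees(np.arcsin(A[:2,2]@p[:2]\/r))/' sw.py; python3 sw.py .73 .6 45
```

```text
at 2.375 [ 0.1792 -0.5644  0.6651] [ 1.569e+02 -1.000e-01  1.760e+01] [ 0.4 -0.9  0.4] 0.087
[0.0627, 0.0159, -0.0258, -0.122, 0.046, -0.094, -1.0, 0.1248, 0.0186, -0.0572, -0.2433, 0.1045, -0.182, -1.0, 0.1855, 0.0056, -0.068, -0.3633, 0.1741, -0.2635, -1.0, 0.2441, -0.0151, -0.0768, -0.376, 0.2352, -0.3496, -1.0, 0.3001, -0.0414, -0.0879, -0.3728, 0.2942, -0.4368, -1.0]
-72.38387461113729 0.5922179701694716 23.122872947200626
```

>>> {"api": "step_arm", "payload": {"steps": [0.062,0.016,-0.026,-0.12,0.046,-0.094,-1,0.124,0.018,-0.057,-0.24,0.104,-0.182,-1,0.185,0.005,-0.068,-0.36,0.174,-0.263,-1,0.243,-0.015,-0.077,-0.375,0.235,-0.35,-1,0.3,-0.041,-0.088,-0.373,0.294,-0.437,-1]}}

```text
time_s: 3.0
tool_pos: [0.4344, -0.4123, 0.727]
tool_rot: [135.4, -0.1, 47.8]
force: [0.7, -0.3, 1.0]
grip_width: 0.087
```

```bash
python3 log.py;python3 sw.py .74 .58 45; python3 fk.py|tail -3
```

```text
3.0 [ 47.4 -11.   -5.2  67.8  -0.9  78.5  -0.5] [ 0.434 -0.412  0.727] [ 1.354e+02 -1.000e-01  4.780e+01] [ 0.7 -0.3  1. ]
at 3.0 [ 0.4344 -0.4123  0.727 ] [ 1.354e+02 -1.000e-01  4.780e+01] [ 0.7 -0.3  1. ] 0.087
[0.0612, -0.0057, -0.0237, -0.0062, 0.0556, -0.0596, -1.0, 0.1213, -0.0116, -0.0293, -0.0061, 0.1294, -0.1339, -1.0, 0.1803, -0.0219, -0.0393, -0.0059, 0.2033, -0.2081, -1.0, 0.2375, -0.0365, -0.0535, -0.0057, 0.2771, -0.2824, -1.0, 0.2922, -0.0553, -0.0719, -0.0056, 0.3509, -0.3567, -1.0]
-43.503863082521676 0.5989381302851968 44.61918688480212
(-1, -1, -1) [0.255 0.462 0.002 0.512 0.007 0.    0.361] 0.0256
[[0.043, -0.142, 0.692], [0.221, -0.609, 0.583]]
[[-0.003, 0.011, 0.717], [0.176, -0.468, 0.734]]
```

>>> {"api": "step_arm", "payload": {"steps": [0.062,0.0,-0.015,0,0.056,-0.06,-1,0.122,0.0,-0.02,0,0.13,-0.134,-1,0.181,-0.01,-0.028,0,0.203,-0.208,-1,0.239,-0.024,-0.042,0,0.277,-0.282,-1,0.295,-0.043,-0.06,0,0.351,-0.357,-1]}}

```text
time_s: 3.62
tool_pos: [0.5787, -0.1459, 0.74]
tool_rot: [135.3, -0.1, 76.5]
force: [0.3, -0.2, -0.4]
grip_width: 0.0869
```

```bash
python3 log.py;python3 sw.py .74 .61 45
```

```text
3.625 [ 36.  -10.3 -18.6  65.   -5.4  80.    1.5] [ 0.579 -0.146  0.74 ] [ 1.353e+02 -1.000e-01  7.650e+01] [ 0.3 -0.2 -0.4]
at 3.625 [ 0.5787 -0.1459  0.74  ] [ 1.353e+02 -1.000e-01  7.650e+01] [ 0.3 -0.2 -0.4] 0.0869
[0.0636, 0.0075, 0.0075, -0.006, 0.0642, -0.0676, -1.0, 0.1268, 0.0008, 0.0011, -0.0059, 0.1381, -0.1419, -1.0, 0.1887, -0.0106, -0.0099, -0.0057, 0.2119, -0.2161, -1.0, 0.2485, -0.0264, -0.0254, -0.0056, 0.2857, -0.2904, -1.0, 0.3058, -0.0467, -0.0452, -0.0054, 0.3596, -0.3647, -1.0]
-14.147495281251045 0.5967854278317201 44.6449371006309
```

>>> {"api": "step_arm", "payload": {"steps": [0.062,0.01,0.005,0,0.064,-0.067,-1,0.124,0.01,0.005,0,0.138,-0.142,-1,0.186,0,-0.005,0,0.212,-0.216,-1,0.247,-0.016,-0.018,0,0.286,-0.29,-1,0.304,-0.036,-0.036,0,0.36,-0.365,-1]}}

```text
time_s: 4.25
tool_pos: [0.6002, 0.1579, 0.7414]
tool_rot: [135.3, -0.1, 105.9]
force: [0.5, -0.3, -0.5]
grip_width: 0.0875
```

```bash
python3 log.py;python3 sw.py .74 .56 40
```

```text
4.25 [ 24.2  -8.  -33.1  62.2  -8.4  79.7   3.6] [0.6   0.158 0.741] [ 1.353e+02 -1.000e-01  1.059e+02] [ 0.5 -0.3 -0.5]
at 4.25 [0.6002 0.1579 0.7414] [ 1.353e+02 -1.000e-01  1.059e+02] [ 0.5 -0.3 -0.5] 0.0875
[0.0632, -0.0167, -0.0145, 0.0827, 0.0559, -0.0635, -1.0, 0.1218, -0.0368, -0.0343, 0.0826, 0.1265, -0.1409, -1.0, 0.175, -0.0608, -0.0579, 0.0823, 0.1971, -0.2183, -1.0, 0.2299, -0.0754, -0.0723, 0.0819, 0.2677, -0.2957, -1.0, 0.2827, -0.0936, -0.0902, 0.0813, 0.3383, -0.373, -1.0]
14.741344719663664 0.6206716119586287 44.72319230707204
```

>>> {"api": "step_arm", "payload": {"steps": [0.06,-0.01,-0.01,0.05,0.056,-0.063,-1,0.12,-0.026,-0.024,0.08,0.126,-0.141,-1,0.175,-0.05,-0.048,0.08,0.197,-0.218,-1,0.23,-0.075,-0.072,0.08,0.268,-0.296,-1,0.283,-0.094,-0.09,0.08,0.338,-0.373,-1]}}

```text
time_s: 4.88
tool_pos: [0.398, 0.3924, 0.7403]
tool_rot: [139.9, 0.2, 134.7]
force: [0.1, 0.8, 0.6]
grip_width: 0.087
```

```bash
python3 log.py; python3 - <<'E'
from plan import *
from cell import read_camera
o=env.get_obs();c=read_camera("wrist");a=c["color"]; b=read_camera("top")["color"]; pickle.dump((c,o),open("w1.pkl","wb"))
cv2.imwrite("pics/p7.png",cv2.resize(np.hstack([a,b]),(800,300),interpolation=cv2.INTER_AREA))
E
```

```text
4.875 [ 13.6 -13.8 -41.1  61.8 -18.4  88.5   8.7] [0.398 0.392 0.74 ] [139.9   0.2 134.7] [0.1 0.8 0.6]
```

View pics/p7.png

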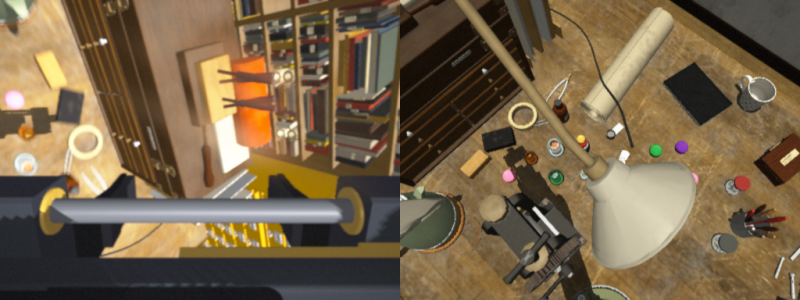

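```bash
python3 - <<'E'
from plan import *
P=np.array([.398,.392,.74]);Q=np.array([.36,.39,.47])
rows([(P+(Q-P)*k/5,O(44.7+k,40-8*k)) for k in range(1,6)])
E
```

```text
at 4.975 [0.3931 0.3971 0.7415] [139.8   0.2 135.2] [-0.7 -0.5  0.2] 0.0871
[-0.0018, -0.0403, 0.0386, 0.1439, 0.0083, -0.0046, -1.0, 0.0036, -0.0795, 0.0762, 0.2835, 0.0173, -0.0201, -1.0, 0.0089, -0.1187, 0.1137, 0.423, 0.0242, -0.0368, -1.0, 0.0142, -0.1579, 0.1513, 0.5625, 0.0289, -0.0548, -1.0, 0.0195, -0.1971, 0.1889, 0.7019, 0.0314, -0.0738, -1.0]
```

>>> {"api": "step_arm", "payload": {"steps": [0,-0.04,0.038,0.144,0.008,-0.005,-1,0.004,-0.08,0.076,0.284,0.017,-0.02,-1,0.009,-0.119,0.114,0.423,0.024,-0.037,-1,0.014,-0.158,0.151,0.562,0.029,-0.055,-1,0.02,-0.197,0.189,0.7,0.031,-0.074,-1]}}

```text
time_s: 5.6
tool_pos: [0.3669, 0.3834, 0.4687]
tool_rot: [-180.0, -0.1, 138.9]
force: [0.4, -1.1, 0.3]
grip_width: 0.087
```

```bash
python3 log.py; python3 fk.py|tail -3;  python3 - <<'E'
from plan import *
P=np.array([.36,.39,.47]);Q=np.array([.37,.37,.26])
rows([(P+(Q-P)*min(k/4,1),O(50)) for k in range(1,6)])
E
```

```text
5.6 [  4.1   9.8 -62.4  70.7   8.9 104.5  -6.8] [0.367 0.383 0.469] [-1.800e+02 -1.000e-01  1.389e+02] [ 0.4 -1.1  0.3]
(-1, -1, -1) [ 0.257  0.435  0.004  0.509 -0.019 -0.006  0.36 ] 0.0273
[[0.041, -0.135, 0.668], [0.22, -0.605, 0.584]]
[[-0.002, 0.009, 0.692], [0.176, -0.467, 0.734]]
at 5.6 [0.3669 0.3834 0.4687] [-1.800e+02 -1.000e-01  1.389e+02] [ 0.4 -1.1  0.3] 0.087
[0.0043, -0.0017, 0.0512, -0.0007, -0.0015, -0.0192, -1.0, -0.001, -0.0037, 0.1037, -0.0007, -0.0015, -0.0192, -1.0, -0.0062, -0.0058, 0.1562, -0.0007, -0.0015, -0.0192, -1.0, -0.0115, -0.0079, 0.2087, -0.0007, -0.0015, -0.0192, -1.0, -0.0115, -0.0079, 0.2087, -0.0007, -0.0015, -0.0192, -1.0]
```

```bash
cat > fk2.py <<'E'
from fk import *
s=(-1,-1,-1)
def fk3(q,P):
    h,L1,L2,Lt,a,b,y1,y2,y3,*o=P; q=np.asarray(q)
    A=Rz(-q[0])@Ry(q[1])@Rz(-q[2]); sh=np.array([0,0,h])
    e=sh+A@[a,y1,L1]; A=A@Ry(q[3])@Rz(-q[4]); w=e+A@[b,y2,L2]; A=A@Ry(q[5])@Rz(-q[6])
    return e,w,w+A@[0,y3,Lt],A
P0=np.array([.26,.43,.51,.36,0,0,0,0,0.])
sol=least_squares(lambda P:np.r_[np.concatenate([fk3(d,P)[2]-d[7:10] for d in D]),1e-3*(P-P0)],P0);P=sol.x
C=None
if 1:
    Rs=[fk3(d,P)[3].T@R.from_euler("xyz",d[10:13],degrees=True).as_matrix() for d in D if abs(d[10])>1]; C=Rs[-1]
def pose(q): e,w,t,A=fk3(q,P); return t,A@C
def jac(q):
    t,A=pose(q);J=np.zeros((6,7))
    for i in range(7):
        d=np.array(q,float);d[i]+=.05;t2,A2=pose(d);k=np.radians(.05)
        J[:3,i]=(t2-t)/k;J[3:,i]=R.from_matrix(A2@A.T).as_rotvec()/k
    return J
if __name__=="__main__":
    print(P.round(4),np.abs(sol.fun[:-9]).max()); print(C.round(2),[R.from_matrix(r.T@C).magnitude().round(3) for r in Rs])
    for d in D[2:]:
        U=np.linalg.svd(jac(d[:7]))[2][-1]; print(d[:7].round(),U.round(2),[x.round(3).tolist() for x in fk3(d,P)[:2]])
E
python3 fk2.py
```

```text
[ 0.2407  0.4736  0.512   0.3675 -0.0018 -0.0023 -0.0263  0.008  -0.0067] 0.011547244728397299Traceback (most recent call last):
  File "fk2.py", line 21, in <module>
    print(P.round(4),np.abs(sol.fun[:-9]).max()); print(C.round(2),[R.from_matrix(r.T@C).magnitude().round(3) for r in Rs])
                                                                    ^^^^^^^^^^^^^^^^^^^^^^^^^^^^^^^^^^^^^^
AttributeError: 'float' object has no attribute 'round'
```

```bash
sed -i 's/\.magnitude()\.round(3)/.magnitude()/' fk2.py; python3 fk2.py; cat > sim.py <<'E'
from fk2 import *
LO=np.array([-163.93,-17.29,-79.2,3.27,-89.18,5.43,-154.24]);HI=np.array([163.93,119.83,71.16,140.29,269.18,117.66,154.24])
def go(q,p,M,n=20):
    q=np.array(q,float);t0,A0=pose(q);rv=R.from_matrix(M@A0.T).as_rotvec()
    for i in range(1,n+1):
        T=t0+(p-t0)*i/n;B=R.from_rotvec(rv*i/n).as_matrix()@A0
        for _ in range(3):
            t,A=pose(q);e=np.r_[T-t,R.from_matrix(B@A.T).as_rotvec()]
            q=np.clip(q+np.degrees(np.linalg.pinv(jac(q),rcond=1e-3)@e),LO,HI)
    return q
E
python3 - <<'E'
from sim import *
from plan import O
# validate on logged segments
for i in (6,7,):
    d=D[i+1]; print(D[i][:7].round(1),"->",d[:7].round(1),"sim",go(D[i][:7],d[7:10],R.from_euler("xyz",d[10:13],degrees=True).as_matrix()).round(1))
q=D[-1][:7]; p=D[-1][7:10]
for az in(50,140,95,0,-40):
    r=go(q,p,O(az)); print("spin",az,r.round(0),fk3(r,P)[0].round(2))
    r=go(r,np.array([.37,.37,.2]),O(az)); print("   down",r.round(0),fk3(r,P)[0].round(2))
E
```

```text
[ 0.2407  0.4736  0.512   0.3675 -0.0018 -0.0023 -0.0263  0.008  -0.0067] 0.011547244728397299
[[ 0. -1. -0.]
 [ 1.  0. -0.]
 [ 0. -0.  1.]] [4.57236305738184e-16, 5.073223278968591e-16, 6.736062074802416e-16, 2.364321108052923e-16, 1.2141954179510285e-16, 3.485436156597629e-16, 4.712374435639401e-16, 0.0]
[74. -2. -4. 89. -0. 93. -3.] [ 0.72 -0.   -0.7   0.   -0.02 -0.    0.02] [[-0.029, 0.006, 0.714], [0.157, -0.47, 0.74]]
[ 63.  20.  10.  71.  -3. 118.  -0.] [-0.56  0.04  0.78  0.   -0.17  0.    0.21] [[0.049, -0.15, 0.688], [0.212, -0.636, 0.683]]
[ 61.   2.   9.  54.   1. 101.  -3.] [ 0.68 -0.01 -0.73 -0.    0.05  0.   -0.03] [[-0.016, -0.025, 0.714], [0.141, -0.418, 1.002]]
[ 47. -11.  -5.  68.  -1.  78.  -1.] [ 0.78 -0.01 -0.56  0.   -0.24 -0.01  0.14] [[-0.08, 0.048, 0.706], [0.245, -0.23, 0.987]]
[ 36. -10. -19.  65.  -5.  80.   2.] [ 0.78 -0.04 -0.55  0.   -0.25  0.    0.14] [[-0.078, 0.025, 0.708], [0.328, -0.079, 1.001]]
[ 24.  -8. -33.  62.  -8.  80.   4.] [ 0.78 -0.06 -0.57  0.   -0.22  0.01  0.12] [[-0.058, 0.001, 0.711], [0.353, 0.093, 1.003]]
[ 14. -14. -41.  62. -18
[... 460 characters left out ...]
] sim [ 13.9 -14.6 -40.6  62.5 -19.2  88.5   9. ]
spin 50 [  6.   8. -63.  72.   7. 104.  -5.] [ 0.08 -0.02  0.71]
   down [  9.   7. -61. 103.   7.  74.  -4.] [ 0.08 -0.03  0.71]
spin 140 [ 17.  10. -77.  73.  10. 105.  83.] [ 0.1  -0.04  0.7 ]
   down [ 22.  10. -75. 103.  10.  74.  84.] [ 0.09 -0.05  0.7 ]
spin 95 [ 11.   8. -69.  73.   8. 104.  40.] [ 0.08 -0.03  0.71]
   down [ 15.   8. -67. 103.   7.  74.  41.] [ 0.08 -0.03  0.71]
spin 0 [  1.   8. -57.  71.   7. 104. -54.] [ 0.08 -0.02  0.71]
   down [  4.   7. -55. 102.   6.  74. -53.] [ 0.08 -0.02  0.71]
spin -40 [ -3.   7. -52.  71.   6. 104. -93.] [ 0.08 -0.01  0.71]
   down [  0.   7. -51. 102.   6.  74. -92.] [ 0.08 -0.02  0.71]
```

```bash
cat > clr.py <<'E'
from sim import *
from plan import O
rod=np.linspace([.316,.069,.56],[.56,.39,.66],40)
n=np.array([-.045,-.095,-.065]);n/=np.linalg.norm(n);c0=np.array([.314,.065,.56]);c1=np.array([.265,-.03,.525])
u=np.cross(n,[0,0,1]);u/=np.linalg.norm(u);v=np.cross(n,u)
sh=np.array([c0+(c1-c0)*f+(.025+.07*f)*(u*np.cos(a)+v*np.sin(a)) for f in np.linspace(0,1,6) for a in np.linspace(0,6.2,24)])
def clr(q):
    e,w,t,_=fk3(q,P);o=np.array([0,0,P[0]]);r=[]
    for X,Y in((o,e),(e,w),(w,t)):
        s=np.linspace(X,Y,60); r.append([round(float(np.min(np.linalg.norm(s[:,None]-B[None],axis=2))),3) for B in(rod,sh)])
    return r
E
python3 - <<'E'
from clr import *
q0=D[-1][:7];J=dict(stack=[.522,.169],L=[.494,.25],M=[.399,.2245],S=[.443,.319],T=[.425,.139])
print("now",clr(q0))
for az,le in((50,0),(0,0),(0,-25),(-20,-25),(20,-25)):
    q=go(q0,np.array([.37,.37,.2]),O(az));q=go(q,np.array([.43,.25,.17]),O(az,0,le)); print(az,le,"via",q.round(),clr(q))
    for k,z in(("stack",.11),("stack",.065),("T",.12),("T",.04),("M",.05),("L",.055),("L",.1),("S",.05)):
        r=go(q,np.array([*J[k],z]),O(az,0,le)); print("  ",k,z,r.round(),clr(r)[1:])
E
```

```text
now [[0.255, 0.106], [0.228, 0.149], [0.146, 0.316]]
50 0 via [ 20.   3. -55. 108.   3.  70.  15.] [[0.304, 0.152], [0.055, 0.082], [0.077, 0.206]]
   stack 0.11 [ 23.  15. -49. 106.  13.  65.  19.] [[0.025, 0.007], [0.162, 0.223]]
   stack 0.065 [ 21.  18. -48. 108.  16.  60.  17.] [[0.028, 0.005], [0.198, 0.24]]
   T 0.12 [ 28.  -2. -48. 118.  -2.  63.  31.] [[0.032, 0.017], [0.107, 0.128]]
   T 0.04 [ 26.   6. -49. 123.   6.  54.  24.] [[0.052, 0.006], [0.181, 0.17]]
   M 0.05 [ 19.   7. -54. 121.   7.  55.  11.] [[0.077, 0.046], [0.184, 0.208]]
   L 0.055 [ 14.  21. -50. 108.  18.  60.   6.] [[0.007, 0.003], [0.196, 0.27]]
   L 0.1 [ 16.  17. -52. 106.  15.  64.   8.] [[0.012, 0.021], [0.153, 0.254]]
   S 0.05 [  7.  21. -53. 109.  19.  59.  -4.] [[0.046, 0.03], [0.212, 0.299]]
0 0 via [ 16.   4. -50. 108.   3.  70. -36.] [[0.299, 0.148], [0.053, 0.081], [0.078, 0.211]]
   stack 0.11 [ 19.  15. -45. 105.  12.  65. -30.] [[0.025, 0.009], [0.164, 0.228]]
   stack 0.065 [ 18.  18. -44. 107.  15.  60. -32.] [[0.025, 0.002], [0.201, 0.245]]
   T 0.12 [ 23.  -1. -44. 118.  -1.  63. -20
[... 1961 characters left out ...]
-44.] [[0.22, 0.075], [0.123, 0.106], [0.202, 0.318]]
   stack 0.11 [  4.  21. -48. 105.  39.  77. -38.] [[0.039, 0.035], [0.189, 0.301]]
   stack 0.065 [  3.  24. -47. 106.  42.  74. -42.] [[0.028, 0.015], [0.232, 0.319]]
   T 0.12 [  8.   6. -51. 117.  29.  72. -35.] [[0.113, 0.091], [0.181, 0.236]]
   T 0.04 [  5.  15. -50. 120.  37.  67. -45.] [[0.088, 0.053], [0.252, 0.276]]
   M 0.05 [ -4.  20. -52. 115.  37.  73. -54.] [[0.099, 0.07], [0.288, 0.338]]
   L 0.055 [ -6.  29. -48. 103.  43.  78. -50.] [[0.042, 0.029], [0.272, 0.379]]
   L 0.1 [ -4.  26. -49. 101.  40.  81. -47.] [[0.057, 0.046], [0.232, 0.362]]
   S 0.05 [-13.  32. -49. 101.  42.  81. -58.] [[0.06, 0.044], [0.321, 0.429]]
```

```bash
cat > ns.py <<'E'
from clr import *
def swing(q,n=60,step=3):
    out=[]
    p,M=pose(q)
    for sg in(1,-1):
        x=np.array(q,float);last=None
        for i in range(n):
            U=np.linalg.svd(jac(x))[2][-1]
            if last is None: U=U*np.sign(U[2]-U[0])*sg
            elif U@last<0:U=-U
            last=U;x=x+step*U
            t,A=pose(x);x=x+np.degrees(np.linalg.pinv(jac(x))@np.r_[p-t,R.from_matrix(M@A.T).as_rotvec()])
            if (x<LO).any() or (x>HI).any():break
            out.append(x.copy())
    return out
E
python3 - <<'E'
from ns import *
q0=D[-1][:7];J=dict(stack=[.522,.169],L=[.494,.25],M=[.399,.2245],S=[.443,.319],T=[.425,.139])
for az,le in((0,0),(0,-25),(30,-25),(30,-40),(60,-30)):
    q=go(q0,np.array([.37,.37,.2]),O(az));q=go(q,np.array([.43,.25,.17]),O(az,0,le))
    for k,z in(("stack",.1),("stack",.04),("T",.1),("T",.04),("L",.1),("L",.055),("S",.06)):
        r=go(q,np.array([*J[k],z]),O(az,0,le)); C=[(min(map(min,clr(x))),x) for x in swing(r)]
        m=max(C,key=lambda c:c[0]); print(az,le,k,z,round(m[0],3),m[1].round(),fk3(m[1],P)[0].round(2))
E
```

```text
0 0 stack 0.1 0.062 [-77.  29.  71. 106. -30.  67.   4.] [0.05 0.2  0.67]
0 0 stack 0.04 0.106 [-75.  36.  70. 109. -38.  63.  10.] [0.07 0.25 0.64]
0 0 T 0.1 0.014 [-79.   0.  58. 119.  -0.  61. -21.] [ 0.01 -0.02  0.71]
0 0 T 0.04 0.055 [-86.  14.  70. 122. -16.  54.  -7.] [0.01 0.09 0.71]
0 0 L 0.1 0.102 [-85.  29.  70. 105. -30.  67.  -5.] [0.02 0.21 0.67]
0 0 L 0.055 0.136 [-84.  35.  70. 108. -37.  64.  -0.] [0.03 0.25 0.64]
0 0 S 0.06 0.178 [-94.  33.  70. 108. -35.  64. -10.] [-0.01  0.24  0.65]
0 -25 stack 0.1 0.17 [-84.  44.  71.  99. -18.  73. -10.] [0.04 0.31 0.6 ]
0 -25 stack 0.04 0.217 [-83.  50.  70. 101. -24.  69.  -8.] [0.05 0.34 0.56]
0 -25 T 0.1 0.164 [-96.  27.  71. 112.  -3.  70. -23.] [-0.01  0.19  0.67]
0 -25 T 0.04 0.211 [-94.  37.  71. 114. -14.  64. -17.] [-0.01  0.27  0.63]
0 -25 L 0.1 0.215 [-89.  47.  70.  95. -21.  78. -16.] [0.01 0.33 0.58]
0 -25 L 0.055 0.25 [-89.  51.  70.  97. -25.  75. -14.] [0.02 0.35 0.56]
0 -25 S 0.06 0.267 [-95.  51.  70.  95. -26.  79. -21.] [-0.02  0.35  0.56]
30 -25 stack 0.1 0.167 [-94.  31.  71. 109.  -5.  58.   6.] [-0.01 
[... 955 characters left out ...]
 106.  -10.   60.   -5.] [-0.08  0.35  0.55]
30 -40 S 0.06 0.292 [-109.   54.   70.  101.  -12.   67.   -9.] [-0.11  0.35  0.54]
60 -30 stack 0.1 0.133 [-105.   11.   71.  122.   25.   44.    8.] [-0.01  0.06  0.71]
60 -30 stack 0.04 0.17 [-98.  22.  66. 125.  13.  34.  14.] [-0.01  0.15  0.69]
60 -30 T 0.1 0.151 [ 22. -17. -60. 133.  19.  45.   9.] [-0.11  0.03  0.7 ]
60 -30 T 0.04 0.129 [ 36.  -7. -79. 136.  34.  41.  -8.] [-0.03  0.01  0.71]
60 -30 L 0.1 0.202 [-108.   17.   66.  118.   18.   48.    5.] [-0.03  0.11  0.7 ]
60 -30 L 0.055 0.218 [-105.   24.   64.  120.   11.   41.    8.] [-0.03  0.17  0.68]
60 -30 S 0.06 0.232 [-112.   26.   63.  117.    9.   47.    1.] [-0.06  0.18  0.68]
```

```bash
cat > ld.py <<'E'
from ns import *
E
python3 - <<'E'
from ns import *
from plan import cyl
q0=D[-1][:7]; rs=[]
for az in(46,60):
 for z in(.45,.55,.65,.75):
  for r in(.45,.55,.65):
   for t in(-30,0,30,60,80):
    q=go(q0,cyl(az,r,z),O(az,t),25); tt,A=pose(q)
    if np.linalg.norm(tt-cyl(az,r,z))>.01 or (q<=LO+.5).any() or (q>=HI-.5).any(): continue
    n=np.linalg.svd(jac(q))[2][-1];n=n*np.sign(n[0]); rs.append((n[6],az,z,r,t,n.round(2).tolist(),q.round().tolist(),min(map(min,clr(q)))))
rs.sort()
for x in rs[:5]+rs[-8:]:print(x)
E
```

```text
(np.float64(-0.23801273589755642), 60, 0.45, 0.65, 0, [0.3, 0.24, -0.77, -0.01, 0.43, 0.13, -0.24], [-26.0, 27.0, -63.0, 56.0, 26.0, 109.0, -17.0], 0.059)
(np.float64(-0.2379805146266494), 60, 0.55, 0.55, 0, [0.36, 0.22, -0.8, -0.01, 0.35, 0.08, -0.24], [-17.0, 17.0, -67.0, 55.0, 18.0, 117.0, -15.0], 0.072)
(np.float64(-0.23096530724459033), 46, 0.45, 0.65, 0, [0.33, 0.22, -0.78, -0.01, 0.41, 0.11, -0.23], [-14.0, 26.0, -59.0, 56.0, 23.0, 108.0, -16.0], 0.028)
(np.float64(-0.21920898537338543), 60, 0.45, 0.55, 0, [0.48, 0.22, -0.78, -0.0, 0.27, 0.06, -0.22], [-7.0, 12.0, -68.0, 72.0, 11.0, 103.0, -12.0], 0.092)
(np.float64(-0.21752392532064135), 46, 0.55, 0.55, 0, [0.41, 0.19, -0.8, -0.01, 0.32, 0.07, -0.22], [-6.0, 16.0, -62.0, 55.0, 16.0, 116.0, -14.0], 0.068)
(np.float64(0.14430083933729546), 60, 0.55, 0.65, 30, [0.76, -0.13, -0.57, 0.0, -0.23, 0.01, 0.14], [6.0, -6.0, -63.0, 75.0, -6.0, 77.0, 2.0], 0.193)
(np.float64(0.1911701505054477), 46, 0.45, 0.65, 30, [0.75, -0.15, -0.56, 0.0, -0.27, 0.02, 0.19], [13.0, -9.0, -54.0, 89.0, -10.0, 66.0, 5.0], 0.149)
(np.float64(0.212889694094
[... 186 characters left out ...]
0.18, -0.4, 0.01, -0.37, 0.06, 0.24], [15.0, -14.0, -45.0, 69.0, -17.0, 91.0, 9.0], 0.146)
(np.float64(0.24766231538022013), 60, 0.45, 0.65, 30, [0.73, -0.21, -0.49, 0.0, -0.35, 0.04, 0.25], [6.0, -11.0, -59.0, 89.0, -13.0, 66.0, 7.0], 0.217)
(np.float64(0.25367300257180214), 46, 0.75, 0.45, 30, [0.8, -0.15, -0.29, 0.01, -0.42, 0.08, 0.25], [15.0, -16.0, -37.0, 57.0, -22.0, 107.0, 11.0], 0.208)
(np.float64(0.2736589910833139), 60, 0.65, 0.55, 30, [0.77, -0.22, -0.31, 0.01, -0.43, 0.08, 0.27], [8.0, -16.0, -48.0, 69.0, -21.0, 92.0, 11.0], 0.243)
(np.float64(0.275520971566694), 60, 0.45, 0.45, 0, [0.77, -0.24, -0.45, 0.0, -0.26, 0.04, 0.28], [7.0, -12.0, -57.0, 84.0, -11.0, 102.0, 8.0], 0.226)
```

```bash
python3 - <<'E'
from ns import *
from plan import cyl
q0=D[-1][:7]
def spin(q,d):
    p,A=pose(q);k=int(np.ceil(abs(d)/50))
    for i in range(k):
        t,M=pose(q); q=go(q,p,M@R.from_euler("z",d/k,degrees=True).as_matrix(),10)
    return q
for th in(130,):
 for az,rB,rA,z in((46,.45,.6,.45),(50,.45,.55,.45),(50,.44,.62,.4),(50,.44,.62,.5)):
  for sg in(1,-1):
   q=q0
   for loop in range(3):
    f=sg*th if loop==0 else 2*sg*th
    q=go(q,cyl(az,rB,z),pose(q)[1],10);a=q; q=spin(q,f); b=q
    q=go(q,cyl(az,rA,z),pose(q)[1],10);c=q;q=spin(q,-2*sg*th)
    print(th,az,sg,loop,b.round(),c.round(),q.round(),round(min(map(min,clr(q))),3))
E
```

```text
130 46 1 0 [  39.  -17.  -65.   84.  -17.  103. -111.] [   0.   24.  -73.   64.   23.  107. -145.] [  4.  26. -79.  65.  26. 108. 112.] 0.006
130 46 1 1 [  47.  -17.  -68.   84.  -24.  106. -109.] [  86.  -17.  -79.   72.  -36.  108. -106.] [ 45.  -5. -56.  74. -20. 101. 141.] 0.037
130 46 1 2 [  46.  -17.  -54.   95.  -40.  101. -117.] [  29.   15.  -76.   77.   -9.   88. -151.] [ 33.  14. -79.  78. -10.  88. 108.] 0.055
130 46 -1 0 [ -2.  -8. -39.  85.  -5. 102. 137.] [-13.  15. -46.  65.  11. 104. 124.] [ -35.   14.  -16.   64.    4.  103. -131.] 0.107
130 46 -1 1 [-46.  -7.  -2.  85.  -0. 102. 131.] [-46.  12.  -2.  66.   0. 103. 131.] [ -66.   14.   24.   64.   -6.  103. -124.] 0.136
130 46 -1 2 [-92.  -9.  38.  85.   6. 102. 125.] [-81.  16.  46.  66. -12. 103. 140.] [ -92.   26.   71.   64.  -25.  106. -110.] 0.138
130 50 1 0 [  35.  -17.  -65.   84.  -18.  103. -115.] [   8.   16.  -77.   71.   15.  104. -145.] [ 11.  16. -79.  72.  15. 104. 114.] 0.069
130 50 1 1 [  43.  -17.  -68.   84.  -24.  106. -112.] [  74.  -17.  -79.   75.  -32.  107. -111.] [ 33.  -5. -55.  77. -18.
[... 1549 characters left out ...]
9
130 50 1 1 [  37.  -17.  -48.   96.  -40.   98. -118.] [  21.   14.  -73.   71.   -9.   90. -154.] [ 26.  14. -79.  73.  -8.  89. 103.] 0.096
130 50 1 2 [  50.  -17.  -53.   92.  -51.  111. -120.] [  26.   18.  -75.   73.  -18.   88. -154.] [ 31.  17. -79.  75. -17.  87. 104.] 0.069
130 50 -1 0 [ -5.  -8. -40.  79.  -6. 108. 133.] [-21.  20. -48.  54.  16. 111. 118.] [ -43.   18.  -12.   52.    4.  110. -135.] 0.105
130 50 -1 1 [-54.  -6.   2.  79.   0. 108. 127.] [-53.  17.   2.  54.  -1. 109. 128.] [ -74.   21.   37.   52.  -13.  110. -124.] 0.161
130 50 -1 2 [-121.  -14.   53.   78.   11.  109.  115.] [-88.  26.  65.  54. -26. 112. 144.] [ -87.   31.   71.   52.  -32.  114. -113.] 0.178
```

```bash
python3 - <<'E'
from h import *
s=pickle.load(open("scene.pkl","rb"))["color"];t=pickle.load(open("top.pkl","rb"))["color"]
a=cv2.resize(s[0:220,0:220],(440,440));b=cv2.resize(t[210:384,0:174],(360,360));b=cv2.copyMakeBorder(b,0,80,0,0,cv2.BORDER_CONSTANT)
cv2.imwrite("pics/p8.png",np.hstack([a,b]))
E
```

```text
(no output)
```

View pics/p8.png

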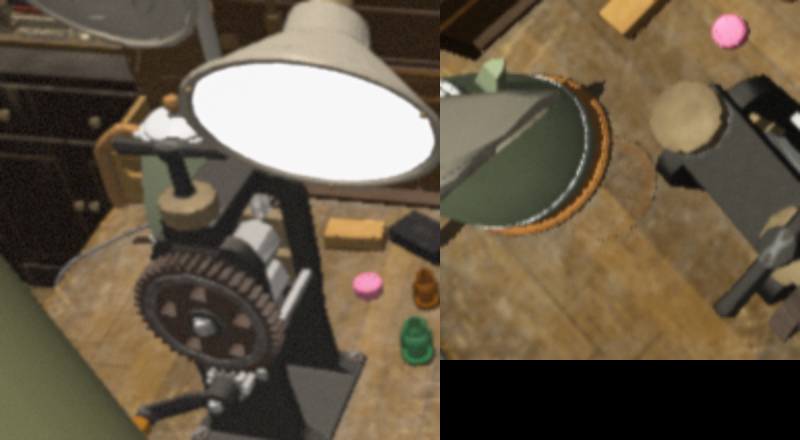

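```bash
python3 - <<'E'
from h import *
s=pickle.load(open("scene.pkl","rb"));t=pickle.load(open("top.pkl","rb"))
for u in((97,6),(85,18),(60,20)):
    for v in((55,257),(40,270),(20,290)): 
        p,e=two(ray(s,u),ray(t,v)); print(u,v,p.round(3),round(e,3))
for v in((55,257),):print([onplane(t,v,z).round(2).tolist() for z in(.35,.45,.55,.65)])
print(onplane(s,(97,6),.45),onplane(s,(97,6),.4))
E
```

```text
(97, 6) (55, 257) [0.233 0.308 0.469] 0.002
(97, 6) (40, 270) [0.223 0.323 0.463] 0.018
(97, 6) (20, 290) [0.209 0.336 0.46 ] 0.047
(85, 18) (55, 257) [0.219 0.321 0.444] 0.031
(85, 18) (40, 270) [0.209 0.34  0.435] 0.01
(85, 18) (20, 290) [0.194 0.359 0.428] 0.02
(60, 20) (55, 257) [0.196 0.31  0.457] 0.077
(60, 20) (40, 270) [0.186 0.332 0.444] 0.058
(60, 20) (20, 290) [0.17  0.358 0.43 ] 0.028
[[0.24, 0.37, 0.35], [0.23, 0.32, 0.45], [0.23, 0.26, 0.55], [0.23, 0.21, 0.65]]
[0.23373374 0.35102496 0.45      ] [0.23957025 0.4670117  0.4       ]
```

```bash
python3 - <<'E'
from ns import *
from plan import cyl
q0=D[-1][:7]
Z=lambda a:R.from_euler("z",a,degrees=True).as_matrix()
def seq(q,A,B,azA,azB,tA,tB,ts):
    cur=0
    for k,th in enumerate(ts):
        pos,az,t=(B,azB,tB) if k%2==0 else (A,azA,tA)
        q=go(q,cyl(az,*pos),O(az,t)@Z(cur),16)
        n=int(np.ceil(abs(th-cur)/45)); m=9
        for i in range(1,n+1):
            q=go(q,cyl(az,*pos),O(az,t)@Z(cur+(th-cur)*i/n),8); m=min(m,min(map(min,clr(q))))
        cur=th; print("  ",k,th,q.round(),[x.round(2).tolist() for x in fk3(q,P)[:2]],round(m,3))
    return q
for A,B,azA,azB,tA,tB in(((.58,.45),(.55,.68),46,46,0,30),((.58,.45),(.5,.74),46,46,0,30),((.6,.5),(.55,.68),46,46,0,30)):
    print(A,B); seq(q0,A,B,azA,azB,tA,tB,(-130,130,0))
E
```

```text
(0.58, 0.45) (0.55, 0.68)
   0 -130 [ -3.  -9. -35.  64.  -9.  94. 134.] [[-0.06, -0.03, 0.71], [0.25, 0.26, 1.0]] 0.152
   1 130 [ -32.   11.  -20.   67.    4.  103. -134.] [[0.1, 0.03, 0.7], [0.41, 0.42, 0.82]] 0.103
   2 0 [-36.  -7. -11.  63.  -0.  94.  -2.] [[-0.03, -0.05, 0.71], [0.25, 0.27, 1.0]] 0.152
(0.58, 0.45) (0.5, 0.74)
   0 -130 [ -3. -10. -33.  56. -10. 102. 135.] [[-0.07, -0.03, 0.71], [0.22, 0.22, 1.06]] 0.189
   1 130 [ -32.   11.  -19.   67.    4.  103. -134.] [[0.1, 0.03, 0.7], [0.41, 0.42, 0.82]] 0.103
   2 0 [-37.  -7. -10.  55.  -0. 103.  -2.] [[-0.03, -0.05, 0.71], [0.21, 0.23, 1.06]] 0.189
(0.6, 0.5) (0.55, 0.68)
   0 -130 [ -3.  -9. -35.  64.  -9.  94. 134.] [[-0.06, -0.03, 0.71], [0.25, 0.26, 1.0]] 0.152
   1 130 [ -38.   15.  -13.   56.    4.  109. -134.] [[0.12, 0.06, 0.7], [0.42, 0.43, 0.87]] 0.081
   2 0 [-43.  -7.  -6.  63.   1.  94.  -2.] [[-0.02, -0.06, 0.71], [0.25, 0.27, 1.0]] 0.152
```

```bash
cat > work.py <<'E'
from ns import *
from plan import cyl
J=dict(stack=[.522,.169],L=[.494,.25],M=[.399,.2245],S=[.443,.319],T=[.425,.139])
l2=np.array([[.233-.02*i,.308+.012*i,.469] for i in range(8)])
def c2(q):
    e,w,t,_=fk3(q,P);return round(float(min(np.min(np.linalg.norm(np.linspace(X,Y,60)[:,None]-l2[None],axis=2)) for X,Y in((e,w),(w,t)))),3)
E
python3 - <<'E'
from work import *
for q3 in(-43,-70):
 qs=np.array([q3,-7,-49-q3,63,1,94,-2.])
 for az,le in((0,-20),(20,-25),(30,-20),(30,-30)):
  q=go(qs,np.array([.37,.39,.45]),O(46));q=go(q,np.array([.40,.36,.22]),O(az,0,le/2));print(q3,az,le,q.round(),clr(q)[1:],c2(q))
  q=go(q,np.array([.43,.25,.17]),O(az,0,le))
  for k,z in(("stack",.1),("stack",.04),("T",.1),("T",.04),("L",.1),("M",.09),("S",.06)):
    r=go(q,np.array([*J[k],z]),O(az,0,le)); print("  ",k,z,r.round(),clr(r)[1:],c2(r))
E
```

```text
-43 0 -20 [-46.  11.  -4.  93.   7.  83. -51.] [[0.156, 0.174], [0.164, 0.348]] 0.165
   stack 0.1 [-35.  19.   4. 100.  17.  73. -38.] [[0.06, 0.086], [0.189, 0.316]] 0.183
   stack 0.04 [-35.  23.   4. 102.  17.  66. -40.] [[0.07, 0.081], [0.247, 0.339]] 0.171
   T 0.1 [-38.   8.   3. 113.  17.  71. -42.] [[0.091, 0.084], [0.172, 0.241]] 0.149
   T 0.04 [-37.  13.   3. 116.  18.  64. -44.] [[0.1, 0.082], [0.229, 0.27]] 0.142
   L 0.1 [-40.  21.   1.  96.  16.  76. -45.] [[0.102, 0.12], [0.205, 0.364]] 0.145
   M 0.09 [-43.  12.  -1. 109.  15.  73. -50.] [[0.137, 0.128], [0.219, 0.309]] 0.097
   S 0.06 [-46.  25.  -2.  97.  15.  74. -54.] [[0.149, 0.148], [0.276, 0.416]] 0.097
-43 20 -25 [-47.  10.  -6.  95.  12.  82. -35.] [[0.18, 0.178], [0.192, 0.351]] 0.156
   stack 0.1 [-38.  16.   2. 105.  25.  68. -28.] [[0.092, 0.098], [0.199, 0.305]] 0.147
   stack 0.04 [-38.  20.   2. 108.  27.  62. -31.] [[0.099, 0.095], [0.256, 0.331]] 0.137
   T 0.1 [-41.   5.   0. 118.  25.  68. -32.] [[0.128, 0.107], [0.198, 0.244]] 0.105
   T 0.04 [-41.  10.   0. 120.  27.  61. -36.] [[0.132, 0.104],
[... 3728 characters left out ...]
5]] 0.053
-70 30 -30 [-73.  10.  21.  96.  10.  80. -24.] [[0.205, 0.204], [0.213, 0.353]] 0.149
   stack 0.1 [-64.  16.  28. 109.  25.  63. -20.] [[0.14, 0.141], [0.219, 0.304]] 0.101
   stack 0.04 [-63.  21.  27. 111.  24.  56. -23.] [[0.157, 0.151], [0.275, 0.333]] 0.083
   T 0.1 [-71.   5.  27. 121.  30.  66. -29.] [[0.16, 0.129], [0.229, 0.257]] 0.071
   T 0.04 [-70.  11.  27. 124.  29.  58. -32.] [[0.173, 0.14], [0.278, 0.289]] 0.075
   L 0.1 [-69.  20.  25. 105.  23.  67. -26.] [[0.188, 0.188], [0.261, 0.367]] 0.067
   M 0.09 [-75.  11.  23. 116.  25.  68. -35.] [[0.211, 0.181], [0.292, 0.336]] 0.013
   S 0.06 [-73.  24.  21. 103.  20.  67. -33.] [[0.243, 0.228], [0.347, 0.436]] 0.049
```

```bash
python3 - <<'E'
from plan import *
P=np.array([.367,.3834,.4687]);Q=cyl(46,.55,.68)
rows([(P+(Q-P)*k/4,O(48.5-k*.6,7.5*k)) for k in range(1,5)])
E
```

```text
at 5.6 [0.3669 0.3834 0.4687] [-1.800e+02 -1.000e-01  1.389e+02] [ 0.4 -1.1  0.3] 0.087
[-0.0008, 0.0048, -0.0528, -0.1316, -0.0026, 0.0173, -1.0, -0.0016, 0.0095, -0.1056, -0.2625, -0.0051, 0.0276, -1.0, -0.0023, 0.0143, -0.1585, -0.3934, -0.009, 0.0376, -1.0, -0.0031, 0.019, -0.2113, -0.5243, -0.0142, 0.0474, -1.0]
```

>>> {"api": "step_arm", "payload": {"steps": [0,0.005,-0.053,-0.13,0,0,-1,0,0.01,-0.106,-0.26,0,0,-1,0,0.014,-0.158,-0.39,0,0,-1,0,0.019,-0.211,-0.524,0,0,-1]}}

```text
time_s: 6.1
tool_pos: [0.379, 0.3987, 0.6815]
tool_rot: [149.7, -0.1, 139.0]
force: [1.5, 0.2, -0.8]
grip_width: 0.0871
```

>>> {"api": "step_arm", "payload": {"steps": [0,0,0,0,0,-0.18,-1,0,0,0,0,0,-0.36,-1,0,0,0,0,0,-0.54,-1,0,0,0,0,0,-0.72,-1,0,0,0,0,0,-0.9,-1]}}

```text
time_s: 6.72
tool_pos: [0.379, 0.3982, 0.6796]
tool_rot: [160.3, 23.1, -173.2]
force: [0.4, -0.1, 0.5]
grip_width: 0.087
```

>>> {"api": "step_arm", "payload": {"steps": [0,0,0,0,0,-0.18,-1,0,0,0,0,0,-0.36,-1,0,0,0,0,0,-0.54,-1,0,0,0,0,0,-0.72,-1,0,0,0,0,0,-0.9,-1]}}

```text
time_s: 7.35
tool_pos: [0.379, 0.3981, 0.6798]
tool_rot: [-172.5, 29.2, -115.6]
force: [-0.2, 0.3, 0.4]
grip_width: 0.087
```

```bash
python3 log.py; python3 - <<'E'
from plan import *
p=cyl(46,.6,.5); o=env.get_obs(); A=R.from_euler("xyz",o["tool_rot"],degrees=True).as_matrix()
# to A pose, keeping spin: tilt back by 30 about horizontal tangential axis
ax=np.array([-np.sin(np.radians(46)),np.cos(np.radians(46)),0])
z=A[:,2]; c=np.cross(z,[0,0,-1]); c=c/np.linalg.norm(c)*np.arccos(-z[2]); P0=o["tool_pos"]
# next: two more 51.6deg spins happen? print tilt now
print(np.degrees(np.arccos(-z[2])))
rows([(P0+(p-P0)*k/5,R.from_rotvec(c*k/5).as_matrix()@A) for k in range(1,6)])
E
```

```text
7.35 [  5.2  -8.7 -42.   62.4 -11.4  94.1 110.5] [0.379 0.398 0.68 ] [-172.5   29.2 -115.6] [-0.2  0.3  0.4]
30.03042569466842
at 7.35 [0.379  0.3981 0.6798] [-172.5   29.2 -115.6] [-0.2  0.3  0.4] 0.087
[0.0094, 0.0008, 0.0361, -0.0239, 0.1021, 0.0, -1.0, 0.0188, 0.0016, 0.0723, -0.0478, 0.2041, -0.0, -1.0, 0.0282, 0.0025, 0.1084, -0.0717, 0.3062, 0.0, -1.0, 0.0375, 0.0033, 0.1446, -0.0956, 0.4083, 0.0, -1.0, 0.0469, 0.0041, 0.1807, -0.1196, 0.5103, 0.0, -1.0]
```

>>> {"api": "step_arm", "payload": {"steps": [0.009,0,0.036,-0.024,0.102,0,-1,0.019,0.002,0.072,-0.048,0.204,0,-1,0.028,0.002,0.108,-0.072,0.306,0,-1,0.037,0.003,0.145,-0.096,0.408,0,-1,0.047,0.004,0.181,-0.12,0.51,0,-1]}}

```text
time_s: 7.98
tool_pos: [0.4178, 0.4312, 0.5001]
tool_rot: [179.7, 0.1, -117.9]
force: [-0.7, -0.9, 0.4]
grip_width: 0.0873
```

>>> {"api": "step_arm", "payload": {"steps": [0,0,0,0,0,0.18,-1,0,0,0,0,0,0.36,-1,0,0,0,0,0,0.54,-1,0,0,0,0,0,0.72,-1,0,0,0,0,0,0.9,-1]}}

```text
time_s: 8.6
tool_pos: [0.4173, 0.431, 0.501]
tool_rot: [179.6, -0.1, -169.8]
force: [-0.9, -0.4, 1.0]
grip_width: 0.0872
```

>>> {"api": "step_arm", "payload": {"steps": [0,0,0,0,0,0.18,-1,0,0,0,0,0,0.36,-1,0,0,0,0,0,0.54,-1,0,0,0,0,0,0.72,-1,0,0,0,0,0,0.9,-1]}}

```text
time_s: 9.22
tool_pos: [0.4173, 0.431, 0.501]
tool_rot: [179.9, -0.3, 138.6]
force: [0.8, -0.3, 0.4]
grip_width: 0.0868
```

```bash
python3 log.py
```

```text
9.225 [-22.   17.3 -38.6  55.9  11.1 109.8  -6.9] [0.417 0.431 0.501] [179.9  -0.3 138.6] [ 0.8 -0.3  0.4]
```

>>> {"api": "step_arm", "payload": {"steps": [0,0,0,0,0,0.18,-1,0,0,0,0,0,0.36,-1,0,0,0,0,0,0.54,-1,0,0,0,0,0,0.72,-1,0,0,0,0,0,0.9,-1]}}

```text
time_s: 9.85
tool_pos: [0.4173, 0.431, 0.5009]
tool_rot: [-179.8, -0.3, 87.1]
force: [-0.6, 0.3, 0.1]
grip_width: 0.0871
```

>>> {"api": "step_arm", "payload": {"steps": [0,0,0,0,0,0.18,-1,0,0,0,0,0,0.36,-1,0,0,0,0,0,0.54,-1,0,0,0,0,0,0.72,-1,0,0,0,0,0,0.9,-1]}}

```text
time_s: 10.48
tool_pos: [0.4173, 0.431, 0.5008]
tool_rot: [-179.6, -0.1, 35.5]
force: [0.5, 0.5, 0.6]
grip_width: 0.0869
```

```bash
python3 log.py; python3 - <<'E'
from work import *
from cell import env
o=env.get_obs();q=o["qpos"];p=o["tool_pos"];A=R.from_euler("xyz",o["tool_rot"],degrees=True).as_matrix()
az=np.degrees(np.arctan2(A[1,1],A[0,1]));print("jaw az",az)
# option 1: stay at A, unspin at B (z .68,t30) ; option 2: descend directly & unspin at low
Z=lambda a:R.from_euler("z",a,degrees=True).as_matrix()
sp=R.from_matrix(O(46).T@A).as_rotvec(degrees=True)[2];print("spin",sp)
def unspin(q,pos,base):
    for f in(.75,.5,.25,0): q=go(q,pos,base@Z(sp*f),10)
    return q
for pos,b in((cyl(46,.55,.68),O(46,30)),(cyl(46,.5,.45),O(46)),(cyl(46,.6,.5),O(46)),(cyl(46,.47,.5),O(46))):
    x=go(q,pos,b@Z(sp)); y=unspin(x,pos,b); y=go(y,np.array([.40,.36,.25]),O(20,0,-10)); print(pos.round(2),x.round(),y.round(),clr(y)[1:])
E
```

```text
10.475 [ -30.5   15.6  -25.3   56.3    6.6  109.3 -107.3] [0.417 0.431 0.501] [-1.796e+02 -1.000e-01  3.550e+01] [0.5 0.5 0.6]
jaw az -54.504946758586925
spin 100.50470391930655
[0.38 0.4  0.68] [ -24.   -7.  -21.   63.   -3.   94. -101.] [-32.   8. -20.  94.  11.  84. -34.] [[0.164, 0.17], [0.165, 0.332]]
[0.35 0.36 0.45] [ -25.    0.  -23.   78.    0.  101. -103.] [-28.   8. -24.  94.  12.  85. -34.] [[0.163, 0.167], [0.165, 0.332]]
[0.42 0.43 0.5 ] [ -31.   16.  -25.   56.    7.  109. -107.] [-20.   9. -34.  94.  13.  85. -36.] [[0.162, 0.159], [0.165, 0.332]]
[0.33 0.34 0.5 ] [ -25.   -2.  -23.   75.   -1.  107. -103.] [-30.   8. -23.  94.  12.  85. -34.] [[0.164, 0.168], [0.165, 0.332]]
```

>>> {"api": "step_arm", "payload": {"steps": [0,0,0,0,0,0.18,-1,0,0,0,0,0,0.36,-1,0,0,0,0,0,0.54,-1,0,0,0,0,0,0.68,-1]}}

```text
time_s: 10.98
tool_pos: [0.4174, 0.431, 0.5008]
tool_rot: [-179.7, 0.2, -3.4]
force: [-0.5, -0.5, -0.4]
grip_width: 0.0869
```

```bash
python3 log.py; python3 - <<'E'
from plan import *
o=env.get_obs();A=R.from_euler("xyz",o["tool_rot"],degrees=True).as_matrix();p0=o["tool_pos"];p=cyl(46,.55,.68)
a=np.radians(46);c=-np.array([-np.sin(a),np.cos(a),0])*np.radians(30)
print((R.from_rotvec(c).as_matrix()@[0,0,-1]).round(2),"want outward+")
rows([(p0+(p-p0)*k/4,R.from_rotvec(c*k/4).as_matrix()@A) for k in range(1,5)])
E
```

```text
10.975 [ -33.6   15.1  -20.8   56.4    5.3  109.1 -145.4] [0.417 0.431 0.501] [-179.7    0.2   -3.4] [-0.5 -0.5 -0.4]
[ 0.35  0.36 -0.87] want outward+
at 10.975 [0.4174 0.431  0.5008] [-179.7    0.2   -3.4] [-0.5 -0.5 -0.4] 0.0869
[-0.0084, 0.0091, -0.0448, 0.0994, 0.0852, -0.0008, -1.0, -0.0169, 0.0182, -0.0896, 0.1988, 0.1703, -0.0017, -1.0, -0.0253, 0.0273, -0.1345, 0.2982, 0.2555, -0.0025, -1.0, -0.0338, 0.0364, -0.1793, 0.3976, 0.3407, -0.0034, -1.0]
```

>>> {"api": "step_arm", "payload": {"steps": [-0.008,0.009,-0.045,0.1,0.085,0,-1,-0.017,0.018,-0.09,0.2,0.17,0,-1,-0.025,0.027,-0.134,0.3,0.255,0,-1,-0.034,0.036,-0.18,0.4,0.34,0,-1]}}

```text
time_s: 11.48
tool_pos: [0.3809, 0.3959, 0.6825]
tool_rot: [-155.7, -19.0, -7.3]
force: [0.3, -0.2, 0.6]
grip_width: 0.0869
```

>>> {"api": "step_arm", "payload": {"steps": [0,0,0,0,0,-0.18,-1,0,0,0,0,0,-0.36,-1,0,0,0,0,0,-0.54,-1,0,0,0,0,0,-0.72,-1,0,0,0,0,0,-0.9,-1]}}

```text
time_s: 12.1
tool_pos: [0.3814, 0.3963, 0.6805]
tool_rot: [179.0, -30.2, 49.0]
force: [0.6, -0.1, -0.1]
grip_width: 0.0873
```

>>> {"api": "step_arm", "payload": {"steps": [0,0,0,0,0,-0.18,-1,0,0,0,0,0,-0.36,-1,0,0,0,0,0,-0.54,-1,0,0,0,0,0,-0.72,-1,0,0,0,0,0,-0.9,-1]}}

```text
time_s: 12.72
tool_pos: [0.3814, 0.3963, 0.6805]
tool_rot: [155.0, -17.5, 104.2]
force: [-0.3, 0.9, -0.1]
grip_width: 0.0872
```

```bash
python3 log.py; python3 - <<'E'
from work import *
from cell import env
import plan
o=env.get_obs();q=o["qpos"];p0=o["tool_pos"]
b=np.array([.37,.39,.45])
A0=R.from_euler("xyz",o["tool_rot"],degrees=True);rv=R.from_matrix(O(30,0,0)@A0.as_matrix().T).as_rotvec()
plan.rows([(p0+(b-p0)*k/5,(R.from_rotvec(rv*k/5)*A0).as_matrix()) for k in range(1,6)])
for az,le in((20,-20),(20,-25),(30,-25)):
  x=go(q,b,O(30));x=go(x,np.array([.40,.36,.22]),O(az,0,le/2));print(az,le,x.round(),clr(x)[1:],c2(x))
  x=go(x,np.array([.43,.25,.17]),O(az,0,le))
  for k,z in(("stack",.1),("stack",.04),("T",.1),("T",.04),("L",.1),("M",.09),("S",.06)):
    r=go(x,np.array([*J[k],z]),O(az,0,le)); print("  ",k,z,r.round(),clr(r)[1:],c2(r))
E
```

```text
12.725 [-34.2  -7.3 -12.4  63.3  -1.6  93.6 -37.2] [0.381 0.396 0.681] [155.  -17.5 104.2] [-0.3  0.9 -0.1]
at 12.725 [0.3814 0.3963 0.6805] [155.  -17.5 104.2] [-0.3  0.9 -0.1] 0.0872
[-0.0145, -0.0208, 0.0386, 0.0944, -0.0478, -0.0672, -1.0, -0.029, -0.0415, 0.0772, 0.1888, -0.0957, -0.1345, -1.0, -0.0434, -0.0623, 0.1158, 0.2832, -0.1435, -0.2017, -1.0, -0.0579, -0.0831, 0.1545, 0.3776, -0.1913, -0.269, -1.0, -0.0724, -0.1038, 0.1931, 0.472, -0.2392, -0.3362, -1.0]
20 -20 [-38.   9. -14.  96.  11.  81. -34.] [[0.165, 0.171], [0.171, 0.337]] 0.161
   stack 0.1 [-29.  14.  -5. 106.  23.  67. -24.] [[0.069, 0.078], [0.174, 0.279]] 0.173
   stack 0.04 [-29.  18.  -5. 109.  24.  61. -27.] [[0.076, 0.07], [0.232, 0.304]] 0.163
   T 0.1 [-31.   3.  -6. 119.  21.  66. -27.] [[0.108, 0.089], [0.166, 0.212]] 0.132
   T 0.04 [-31.   7.  -6. 122.  23.  59. -31.] [[0.114, 0.084], [0.221, 0.243]] 0.131
   L 0.1 [-34.  17.  -9. 103.  22.  70. -32.] [[0.11, 0.114], [0.199, 0.333]] 0.131
   M 0.09 [-36.   7. -11. 115.  21.  68. -37.] [[0.152, 0.13], [0.222, 0.286]] 0.074
   S 0.06 [-40.  20. -12. 
[... 724 characters left out ...]
06, 0.419]] 0.072
30 -25 [-39.   8. -15.  97.  14.  81. -27.] [[0.18, 0.174], [0.191, 0.341]] 0.155
   stack 0.1 [-31.  12.  -7. 109.  29.  65. -21.] [[0.093, 0.09], [0.188, 0.279]] 0.144
   stack 0.04 [-31.  17.  -6. 112.  32.  59. -26.] [[0.097, 0.084], [0.245, 0.306]] 0.137
   T 0.1 [-33.   1.  -8. 122.  27.  65. -25.] [[0.134, 0.106], [0.192, 0.223]] 0.1
   T 0.04 [-33.   6.  -8. 125.  30.  58. -30.] [[0.136, 0.1], [0.244, 0.256]] 0.106
   L 0.1 [-36.  16. -10. 106.  29.  69. -29.] [[0.133, 0.127], [0.225, 0.339]] 0.103
   M 0.09 [-39.   7. -13. 117.  27.  68. -34.] [[0.173, 0.143], [0.254, 0.303]] 0.041
   S 0.06 [-42.  20. -14. 105.  29.  69. -39.] [[0.17, 0.151], [0.309, 0.405]] 0.058
```

>>> {"api": "step_arm", "payload": {"steps": [-0.014,-0.021,0.039,0.094,-0.048,-0.067,-1,-0.029,-0.042,0.077,0.189,-0.096,-0.135,-1,-0.043,-0.062,0.116,0.283,-0.144,-0.202,-1,-0.058,-0.083,0.155,0.378,-0.191,-0.269,-1,-0.072,-0.104,0.193,0.472,-0.239,-0.336,-1]}}

```text
time_s: 13.35
tool_pos: [0.3697, 0.3905, 0.4491]
tool_rot: [-179.8, -0.1, 119.8]
force: [0.0, -0.2, 0.3]
grip_width: 0.0872
```

```bash
cat > to.py <<'E'
import sys
from plan import *
# to.py x y z az tilt lean nrows closure
x,y,z,az,t,le,n,g=map(float,sys.argv[1:9]);n=int(n)
o=env.get_obs();p0=o["tool_pos"];b=np.array([x,y,z]);A0=R.from_euler("xyz",o["tool_rot"],degrees=True)
rv=R.from_matrix(O(az,t,le)@A0.as_matrix().T).as_rotvec()
rows([(p0+(b-p0)*k/n,(R.from_rotvec(rv*k/n)*A0).as_matrix()) for k in range(1,n+1)],g); print("row mm/deg",np.linalg.norm(b-p0)/n*1e3,np.degrees(np.linalg.norm(rv))/n)
E
python3 log.py; python3 to.py .38 .32 .22 20 0 -10 5 -1
```

```text
13.35 [-36.7   4.8 -13.8  73.8   1.  101.6 -20.5] [0.37  0.391 0.449] [-1.798e+02 -1.000e-01  1.198e+02] [ 0.  -0.2  0.3]
at 13.35 [0.3697 0.3905 0.4491] [-1.798e+02 -1.000e-01  1.198e+02] [ 0.  -0.2  0.3] 0.0872
[-0.0134, -0.0051, 0.0458, 0.0023, -0.0352, 0.0341, -1.0, -0.0267, -0.0102, 0.0916, 0.0047, -0.0704, 0.0683, -1.0, -0.0401, -0.0152, 0.1374, 0.007, -0.1057, 0.1024, -1.0, -0.0535, -0.0203, 0.1832, 0.0094, -0.1409, 0.1366, -1.0, -0.0668, -0.0254, 0.229, 0.0117, -0.1761, 0.1707, -1.0]
row mm/deg 47.98868123427786 2.8137930973601
```

```bash
python3 to.py .40 .35 .28 20 0 -8 4 -1
```

```text
at 13.35 [0.3697 0.3905 0.4491] [-1.798e+02 -1.000e-01  1.198e+02] [ 0.  -0.2  0.3] 0.0872
[-0.0126, 0.0017, 0.0422, 0.0022, -0.0353, 0.0427, -1.0, -0.0253, 0.0033, 0.0845, 0.0044, -0.0706, 0.0854, -1.0, -0.0379, 0.005, 0.1267, 0.0065, -0.106, 0.1281, -1.0, -0.0506, 0.0067, 0.169, 0.0087, -0.1413, 0.1708, -1.0]
row mm/deg 44.131050331792544 3.177749706094761
```

>>> {"api": "step_arm", "payload": {"steps": [-0.013,0.002,0.042,0,-0.035,0.043,-1,-0.025,0.003,0.084,0,-0.07,0.085,-1,-0.038,0.005,0.127,0,-0.106,0.128,-1,-0.051,0.007,0.169,0,-0.141,0.171,-1,-0.051,0.007,0.169,0,-0.141,0.171,-1]}}

```text
time_s: 13.98
tool_pos: [0.3993, 0.3491, 0.2776]
tool_rot: [179.8, 8.0, 109.9]
force: [-0.2, 0.6, 0.8]
grip_width: 0.0865
```

```bash
python3 log.py; python3 - <<'E'
from plan import *
from cell import read_camera
o=env.get_obs();c=read_camera("wrist"); pickle.dump((c,o),open("w2.pkl","wb")); cv2.imwrite("pics/p9.png",cv2.resize(c["color"],(768,576)))
E
```

```text
13.975 [-36.7   5.6 -13.2  92.7   8.3  85.8 -30.8] [0.399 0.349 0.278] [179.8   8.  109.9] [-0.2  0.6  0.8]
```

View pics/p9.png

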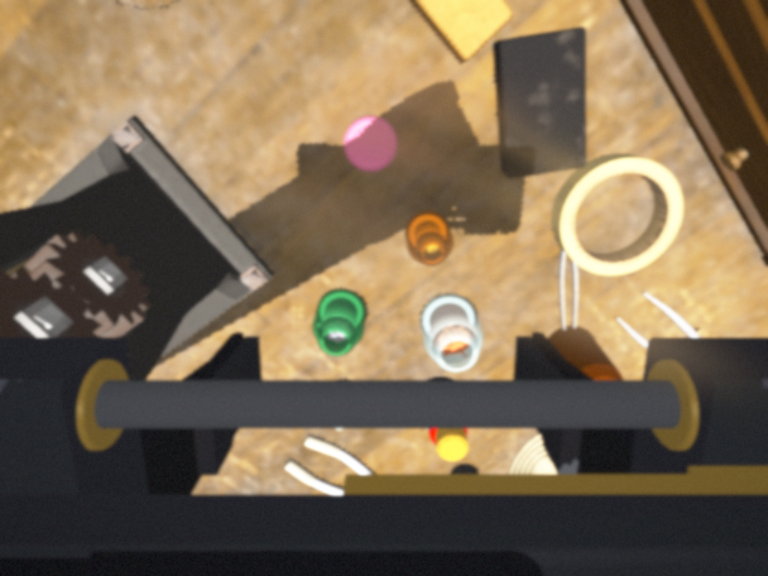

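```bash
python3 - <<'E'
from plan import *
c,o=pickle.load(open("w2.pkl","rb"))
for n,z,uv in(("S",.058,(431,248)),("M",.063,(338,337)),("L",.068,(456,348)),("stack",.08,(452,445)),("Sbase",0,(428,234)),("Mbase",0,(341,313)),("Lbase",0,(450,325))):
    print(n,onplane(c,np.array(uv)/1.5,z,o).round(4))
E
python3 to.py .43 .25 .17 20 0 -18 5 -1
```

```text
S [0.4433 0.3299 0.058 ]
M [0.3994 0.2347 0.063 ]
L [0.4922 0.2602 0.068 ]
stack [0.5221 0.1768 0.08  ]
Sbase [0.4479 0.3242 0.    ]
Mbase [0.3999 0.225  0.    ]
Lbase [ 0.5007  0.2479 -0.    ]
at 14.025 [0.4001 0.3505 0.2802] [179.6   7.8 109.9] [-0.1  0.1  1.4] 0.0872
[-0.0177, -0.0014, 0.0247, 0.0015, -0.0355, -0.0004, -1.0, -0.0355, -0.0028, 0.0494, 0.003, -0.0709, -0.0007, -1.0, -0.0532, -0.0043, 0.074, 0.0045, -0.1064, -0.0011, -1.0, -0.0709, -0.0057, 0.0987, 0.006, -0.1418, -0.0015, -1.0, -0.0887, -0.0071, 0.1234, 0.0075, -0.1773, -0.0019, -1.0]
row mm/deg 30.424355552760353 2.0334780535540213
```

>>> {"api": "step_arm", "payload": {"steps": [-0.018,-0.001,0.025,0,-0.035,0,-1,-0.035,-0.003,0.049,0,-0.071,0,-1,-0.053,-0.004,0.074,0,-0.106,0,-1,-0.071,-0.006,0.099,0,-0.142,0,-1,-0.089,-0.007,0.123,0,-0.177,0,-1]}}

```text
time_s: 14.65
tool_pos: [0.4322, 0.2514, 0.1727]
tool_rot: [179.2, 17.9, 109.7]
force: [0.4, -0.1, 0.4]
grip_width: 0.0871
```

```bash
python3 log.py;python3 to.py .522 .17 .15 20 0 -26 4 -0.3; python3 -c "
from work import *
from cell import env
q=go(env.get_obs()['qpos'],np.array([.522,.17,.15]),O(20,0,-26));print(q.round(),clr(q),c2(q))"
```

```text
14.65 [-35.1   6.6 -11.  105.3  18.1  76.3 -31.8] [0.432 0.251 0.173] [179.2  17.9 109.7] [ 0.4 -0.1  0.4]
at 14.65 [0.4322 0.2514 0.1727] [179.2  17.9 109.7] [ 0.4 -0.1  0.4] 0.0871
[-0.0237, 0.0141, 0.0138, 0.0031, -0.0354, -0.0013, -0.3, -0.0474, 0.0281, 0.0276, 0.0063, -0.0708, -0.0026, -0.3, -0.0711, 0.0422, 0.0414, 0.0094, -0.1062, -0.0038, -0.3, -0.0948, 0.0563, 0.0553, 0.0126, -0.1416, -0.0051, -0.3]
row mm/deg 30.829165736496652 2.037423852245423
[-31.  13.  -7. 103.  27.  74. -28.] [[0.244, 0.111], [0.081, 0.101], [0.149, 0.29]] 0.163
```

>>> {"api": "step_arm", "payload": {"steps": [-0.024,0.014,0.014,0,-0.035,0,-0.3,-0.047,0.028,0.028,0,-0.071,0,-0.3,-0.071,0.042,0.041,0.01,-0.106,0,-0.3,-0.095,0.056,0.055,0.01,-0.142,0,-0.3,-0.095,0.056,0.055,0.01,-0.142,0,-0.3]}}

```text
time_s: 15.28
tool_pos: [0.5219, 0.1668, 0.1481]
tool_rot: [-180.0, 26.1, 109.5]
force: [-0.2, -0.0, 0.6]
grip_width: 0.0574
```

```bash
python3 log.py; python3 - <<'E'
from plan import *
from cell import read_camera
o=env.get_obs();c=read_camera("wrist"); pickle.dump((c,o),open("w3.pkl","wb")); cv2.imwrite("pics/p10.png",cv2.resize(c["color"],(768,576)))
E
```

```text
15.275 [-31.5  13.2  -6.3 102.9  27.2  74.5 -28.1] [0.522 0.167 0.148] [-180.    26.1  109.5] [-0.2 -0.   0.6]
```

View pics/p10.png

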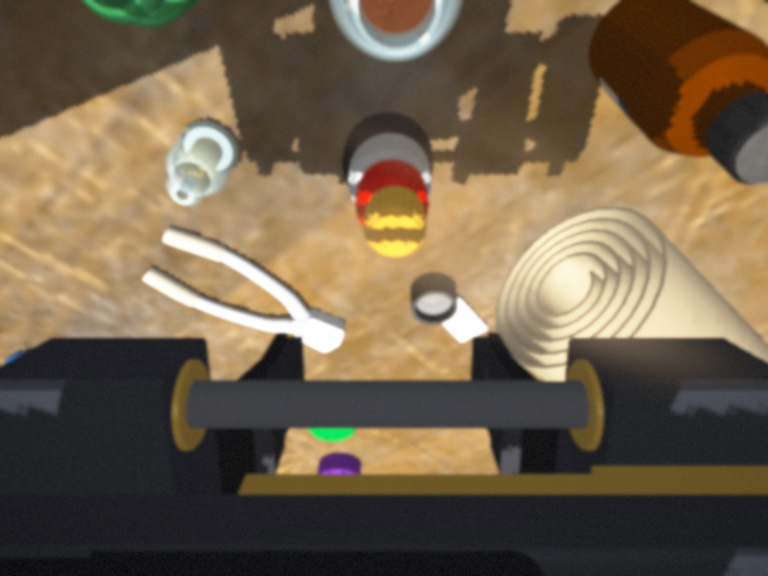

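```bash
python3 - <<'E'
from plan import *
c,o=pickle.load(open("w3.pkl","rb"));im=cv2.resize(c["color"],(768,576));h=cv2.cvtColor(im,cv2.COLOR_BGR2HSV)
def blob(lo,hi,box):
    x0,x1,y0,y1=box;m=cv2.inRange(h[y0:y1,x0:x1],lo,hi);ys,xs=np.nonzero(m);return xs.min()+x0,xs.max()+x0,ys.min()+y0,ys.max()+y0,len(xs)
print("brass",blob((18,120,120),(32,255,255),(350,445,180,270)))
print("red",blob((0,150,100),(8,255,255),(340,445,140,260)))
for n,z,uv in(("tinytop",.08,(395,228)),("T lip",.053,(183,195)),("T base",0,(212,150)),("stack base",0,(388,150))):
    print(n,onplane(c,np.array(uv)/1.5,z,o).round(4))
# neck axis: project known candidate to check
A=R.from_euler("xyz",o["tool_rot"],degrees=True).as_matrix();M=c["mount"]
def proj(p):
    q=M[:3,:3].T@(A.T@(np.array(p)-o["tool_pos"])-M[:3,3]);u=c["mtx"]@q;return (u[:2]/u[2]*1.5).round(1)
for n,p in(("brass top",(.522,.170,.08)),("black base",(.522,.170,0)),("T lip",(.426,.139,.053)),("T base",(.426,.139,0)),("TCP",o["tool_pos"])):print(n,proj(p))
E
```

```text
brass (np.int64(350), np.int64(444), np.int64(188), np.int64(269), 3883)
red (np.int64(357), np.int64(427), np.int64(161), np.int64(222), 1774)
tinytop [0.5222 0.1769 0.08  ]
T lip [0.428  0.1437 0.053 ]
T base [0.4284 0.1403 0.    ]
stack base [0.5205 0.1728 0.    ]
brass top [389.3 240. ]
black base [388.8 155.3]
T lip [178.  201.8]
T base [207.4 150.7]
TCP [386.8 364. ]
```

```bash
python3 to.py .5225 .1708 .067 20 0 -26 3 -0.3
```

```text
at 15.325 [0.5211 0.1683 0.1482] [-180.    26.1  109.6] [0.  0.3 0.2] 0.0566
[0.0124, 0.0007, 0.024, -0.001, 0.0003, -0.0019, -0.3, 0.0249, 0.0014, 0.0481, -0.0019, 0.0007, -0.0038, -0.3, 0.0373, 0.0022, 0.0721, -0.0029, 0.001, -0.0057, -0.3]
row mm/deg 27.075412031401502 0.12419865623159414
```

>>> {"api": "step_arm", "payload": {"steps": [0.012,0.001,0.024,0,0,0,-0.3,0.025,0.0015,0.048,0,0,-0.003,-0.3,0.0373,0.002,0.072,-0.003,0,-0.005,-0.3,0.0373,0.002,0.072,-0.003,0,-0.005,-0.3]}}

```text
time_s: 15.82
tool_pos: [0.52, 0.1713, 0.0654]
tool_rot: [-179.8, 26.1, 110.2]
force: [0.2, -0.3, 0.9]
grip_width: 0.0565
```

>>> {"api": "step_arm", "payload": {"steps": [0,0,0,0,0,0,0.5,0,0,0,0,0,0,0.5,0,0,0,0,0,0,0.5,0,0,0,0,0,0,0.5], "newtons": 12}}

```text
time_s: 16.32
tool_pos: [0.5218, 0.1708, 0.0669]
tool_rot: [180.0, 26.1, 110.0]
force: [0.1, -0.1, 1.7]
grip_width: 0.0259
```

```bash
python3 log.py; python3 -c "
from cell import env;print(env.get_obs()['grip_width'])"; python3 to.py .5225 .1708 .095 20 0 -26 2 0.5;  python3 -c "
from plan import *
o=env.get_obs();p=o['tool_pos'];d=np.array([-.094,-.0326,0])
rows([(p+[0,0,.02],O(20,0,-26))]+[(p+[0,0,.02]+d*k/4,O(20,0,-26)) for k in (1,2,3,4)],0.5)"
```

```text
16.325 [-32.1  18.5  -6.1 106.7  29.3  66.6 -32.6] [0.522 0.171 0.067] [180.   26.1 110. ] [ 0.1 -0.1  1.7]
0.02593446578660985
at 16.325 [0.5218 0.1708 0.0669] [180.   26.1 110. ] [ 0.1 -0.1  1.7] 0.0259
[-0.0063, 0.0004, -0.0126, 0.0004, 0.0009, 0.0003, 0.5, -0.0126, 0.0007, -0.0252, 0.0007, 0.0017, 0.0007, 0.5]
row mm/deg 14.072177008470398 0.05672517009488973
at 16.325 [0.5218 0.1708 0.0669] [180.   26.1 110. ] [ 0.1 -0.1  1.7] 0.0259
[-0.0088, 0.0, -0.018, 0.0007, 0.0017, 0.0007, 0.5, -0.0084, -0.0249, -0.0181, 0.0007, 0.0017, 0.0007, 0.5, -0.0081, -0.0497, -0.0183, 0.0007, 0.0017, 0.0007, 0.5, -0.0077, -0.0746, -0.0185, 0.0007, 0.0017, 0.0007, 0.5, -0.0074, -0.0995, -0.0187, 0.0007, 0.0017, 0.0007, 0.5]
```

>>> {"api": "step_arm", "payload": {"steps": [-0.009,0,-0.018,0,0,0,0.5,-0.0084,-0.025,-0.018,0,0,0,0.5,-0.008,-0.05,-0.018,0,0,0,0.5,-0.0077,-0.075,-0.0185,0,0,0,0.5,-0.0074,-0.0995,-0.0187,0,0,0,0.5]}}

```text
time_s: 16.95
tool_pos: [0.4272, 0.138, 0.0878]
tool_rot: [179.9, 26.1, 110.0]
force: [-0.4, 0.2, -0.7]
grip_width: 0.026
```

>>> {"api": "step_arm", "payload": {"steps": [0,0,0,0,0,0,0.5]}}

```text
time_s: 17.08
tool_pos: [0.4269, 0.1379, 0.0876]
tool_rot: [180.0, 26.1, 110.1]
force: [0.2, -0.5, 0.5]
grip_width: 0.0259
```

```bash
python3 log.py; python3 - <<'E'
from plan import *
from cell import read_camera
o=env.get_obs();c=read_camera("wrist"); pickle.dump((c,o),open("w4.pkl","wb"))
s=read_camera("scene")["color"]
a=c["color"][60:280,140:380];b=cv2.resize(s[120:210,185:285],None,fx=3,fy=3,interpolation=cv2.INTER_CUBIC)
a=cv2.resize(a,(480,440));b=cv2.copyMakeBorder(b,0,170,0,0,cv2.BORDER_CONSTANT)
cv2.imwrite("pics/p11.png",np.hstack([a,b]))
A=R.from_euler("xyz",o["tool_rot"],degrees=True).as_matrix();M=c["mount"]
def proj(p):
    q=M[:3,:3].T@(A.T@(np.array(p)-o["tool_pos"])-M[:3,3]);u=c["mtx"]@q;return ((u[:2]/u[2]-[140,60])*2).round(1)
for n,p in(("T lip",(.4277,.141,.053)),("T base",(.4277,.141,0)),("TCP",o["tool_pos"])):print(n,proj(p))
E
```

```text
17.075 [-33.4   6.6  -8.2 118.7  27.3  67.6 -35. ] [0.427 0.138 0.088] [180.   26.1 110.1] [ 0.2 -0.5  0.5]
T lip [242.  268.4]
T base [240.9 168.1]
TCP [235.7 365.4]
```

View pics/p11.png

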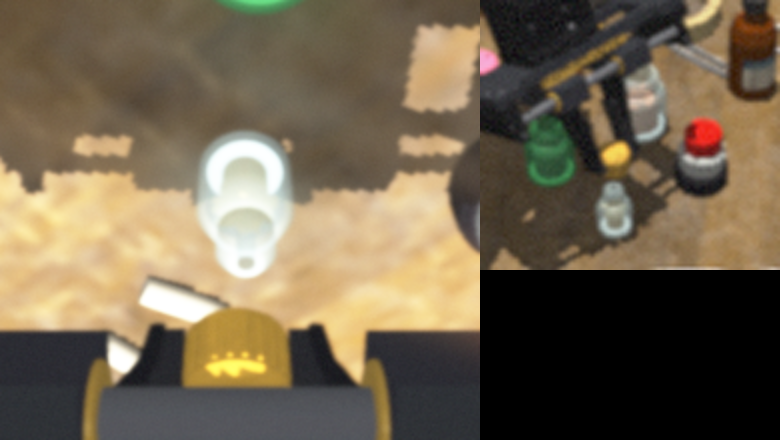

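```bash
python3 - <<'E'
from plan import *
c,o=pickle.load(open("w4.pkl","rb")); f=lambda u,v,z:onplane(c,(u/2+140,v/2+60),z,o)
ux=np.array([-np.sin(np.radians(20)),np.cos(np.radians(20)),0])
lid=f(237,309,.0806)-.0135*ux; print("lid",lid.round(4),"axis at",(o["tool_pos"]+.0055*ux*.49).round(4))
for n,u,v,z in(("lip",245,262,.053),("lip",245,265,.053),("base",244,178,0)):print(n,f(u,v,z).round(4),(f(u,v,z)-lid).round(4))
E
```

```text
lid [0.4271 0.1381 0.0806] axis at [0.4259 0.1404 0.0876]
lip [0.4277 0.1437 0.053 ] [ 0.0005  0.0056 -0.0276]
lip [0.4281 0.1426 0.053 ] [ 0.0009  0.0045 -0.0276]
base [0.4302 0.1375 0.    ] [ 0.0031 -0.0007 -0.0806]
```

```bash
python3 - <<'E'
from plan import *
c,o=pickle.load(open("w4.pkl","rb")); f=lambda u,v,z:onplane(c,(u/2+140,v/2+60),z,o)
ux=np.array([-np.sin(np.radians(20)),np.cos(np.radians(20)),0])
print("base back",(f(244,131,0)-.0155*ux).round(4),"widest", [(f(198,190,z)+f(292,190,z)).round(4)/2 for z in(0,.03)])
s=pickle.load(open("scene.pkl","rb"));t=pickle.load(open("top.pkl","rb"))
g=cv2.cvtColor(s["color"],cv2.COLOR_BGR2GRAY); print(g[176:202,222:240])
E
```

```text
base back [0.4288 0.1408 0.    ] widest [array([0.43235, 0.1327 , 0.     ]), array([0.4246 , 0.15245, 0.03   ])]
[[121 125 122 128 126 122 120 119 115 121 123 120 117 118 117 118 114 115]
 [122 125 126 127 128 123 123 117 120 127 121 120 116 117 118 114 114 114]
 [127 122 124 127 128 126 122 122 124 123 123 116 114 115 117 116 112 113]
 [121 120 121 126 126 121 122 121 121 119 119 121 114 118 117 117 117 111]
 [118 117 121 122 123 126 136 138 134 129 120 119 119 120 123 122 116 109]
 [120 121 123 125 138 155 167 161 164 157 133 125 125 125 122 122 117 110]
 [131 128 128 134 148 174 168 155 167 166 142 123 119 117 119 119 117 116]
 [136 133 128 135 156 173 170 161 159 165 143 119 114 112 109 115 115 113]
 [134 136 130 133 152 166 164 154 153 156 144 126 112 105 110 111 112 110]
 [136 135 136 140 150 152 144 139 139 144 140 142 123 111 110 113 113 111]
 [135 136 143 154 155 138 128 125 122 123 133 150 137 117 109 113 114 116]
 [132 136 149 167 159 134 120 122 120 124 130 148 141 117 110 113 118 116]
 [132 136 149 166 171 151 136 138 147 151 150 147 136 120 112 114 115 120]
 [135 140 14
[... 263 characters left out ...]
146 116 105 101 103 109]
 [127 124 130 155 170 146 121 122 119 116 138 167 167 120  97  98 104 105]
 [130 124 132 162 179 148 118 114 110 117 138 178 171 113  83  95 105 102]
 [121 118 130 160 180 160 129 123 123 126 154 183 169 110  75 100 105 107]
 [128 121 117 139 174 179 168 157 152 160 176 177 136  89  76 103 110 106]
 [135 121 103 110 143 172 179 179 177 170 159 143 109  75  83 106 110 109]
 [141 130 120 114 116 125 137 143 139 128 111  96  78  79  97 109 110 106]
 [151 139 132 116  96  91  94  94  95  89  82  79  84  95 107 109 109 108]
 [150 139 130 116 110 112 104  87  85 101 107 109 107 111 109 104 107 107]
 [134 127 118 118 120 122 117 112 108 112 113 116 117 111 111 104 103 103]]
```

```bash
python3 - <<'E'
from plan import *
T=lambda z:(np.array([.4282,.1414,z]),O(20,0,-26))
rows([T(.0877),T(.074),T(.060),T(.051),T(.0465)],0.5)
E
```

```text
at 17.175 [0.4285 0.1386 0.0876] [179.9  26.1 110. ] [0.6 0.  0. ] 0.0261
[0.0024, 0.0007, -0.0014, 0.0021, 0.0014, 0.0003, 0.5, 0.0085, 0.0006, 0.011, 0.0021, 0.0014, 0.0003, 0.5, 0.0146, 0.0006, 0.0235, 0.0021, 0.0014, 0.0003, 0.5, 0.0186, 0.0006, 0.0316, 0.0021, 0.0014, 0.0003, 0.5, 0.0206, 0.0006, 0.0357, 0.0021, 0.0014, 0.0003, 0.5]
```

>>> {"api": "step_arm", "payload": {"steps": [0.003,0.0024,-0.0015,0,0,0,0.5,0.009,0.0024,0.011,0,0,0,0.5,0.0148,0.0024,0.023,0,0,0,0.5,0.0174,0.0024,0.0283,0,0,0,0.5,0.0183,0.0024,0.0301,0,0,0,0.5]}}

```text
time_s: 17.8
tool_pos: [0.4282, 0.1414, 0.0505]
tool_rot: [-179.9, 26.1, 110.1]
force: [-0.9, -0.1, -1.1]
grip_width: 0.0262
```

```bash
python3 log.py; python3 - <<'E'
from plan import *
from cell import read_camera
c=read_camera("scene");s=c["color"];pickle.dump(c,open("s5.pkl","wb"))
w=read_camera("wrist")["color"]
b=cv2.resize(s[140:210,195:285],None,fx=5,fy=5,interpolation=cv2.INTER_CUBIC)
cv2.imwrite("pics/p12.png",np.hstack([b,cv2.resize(w[80:255,170:345],(350,350))]))
E
```

```text
17.8 [-33.8  10.2  -8.2 119.7  28.7  63.9 -37.8] [0.428 0.141 0.051] [-179.9   26.1  110.1] [-0.9 -0.1 -1.1]
```

View pics/p12.png

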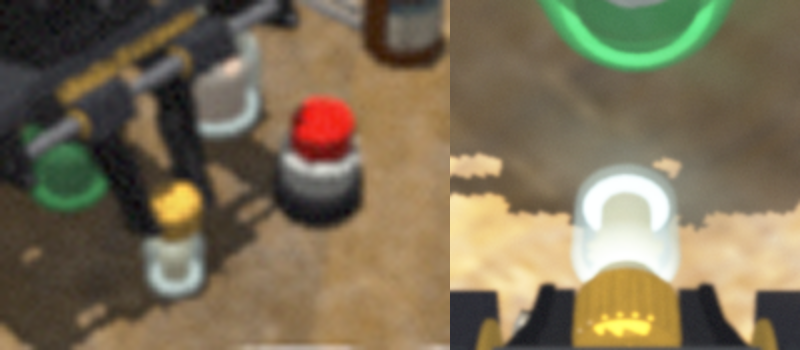

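>>> {"api": "step_arm", "payload": {"steps": [0.0015,0,0.003,0,0,0,0.5,0.003,0,0.006,0,0,0,0.5,0.003,0,0.006,0,0,0,0.5]}}

```text
time_s: 18.27
tool_pos: [0.4285, 0.1418, 0.0445]
tool_rot: [-180.0, 26.1, 110.1]
force: [0.0, 0.9, 0.1]
grip_width: 0.026
```

>>> {"api": "step_arm", "payload": {"steps": [0,0,0,0,0,0,0.05,0,0,0,0,0,0,0.05,-0.009,0,-0.018,0,0,0,0.05,-0.022,0,-0.045,0,0,0,0.05,-0.022,0,-0.045,0,0,0,0.05]}}

```text
time_s: 18.9
tool_pos: [0.43, 0.143, 0.0967]
tool_rot: [179.7, 26.0, 109.9]
force: [-0.8, 0.8, -1.0]
grip_width: 0.0412
```

```bash
python3 log.py; python3 - <<'E'
from plan import *
from cell import read_camera
o=env.get_obs();w=read_camera("wrist");s=read_camera("scene")["color"];pickle.dump((w,o),open("w6.pkl","wb"));w=w["color"]
b=cv2.resize(s[140:210,195:285],None,fx=5,fy=5,interpolation=cv2.INTER_CUBIC)
cv2.imwrite("pics/p13.png",np.hstack([b,cv2.resize(w[80:255,170:345],(350,350))]))
E
```

```text
18.9 [-33.5   6.3  -8.4 117.7  27.1  68.5 -34.7] [0.43  0.143 0.097] [179.7  26.  109.9] [-0.8  0.8 -1. ]
```

View pics/p13.png

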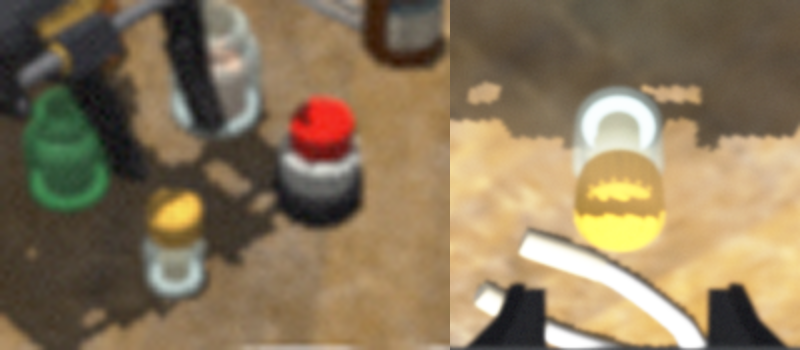

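>>> {"api": "step_arm", "payload": {"steps": [-0.004,0.035,-0.004,0,0,0,-0.2,-0.0065,0.07,-0.003,0,0,0,-0.2,-0.0065,0.0971,-0.0024,0,0,0,-0.2,0.005,0.0971,0.021,0,0,0,-0.2,0.0167,0.0971,0.0452,0,0,0,-0.2]}}

```text
time_s: 19.62
tool_pos: [0.521, 0.1703, 0.0447]
tool_rot: [-179.9, 26.1, 110.1]
force: [0.2, 0.4, -0.8]
grip_width: 0.0523
```

>>> {"api": "step_arm", "payload": {"steps": [0,0,0,0,0,0,0.3,0,0,0,0,0,0,0.3,0,0,0,0,0,0,0.3,0,0,0,0,0,0,0.3]}}

```text
time_s: 20.12
tool_pos: [0.522, 0.171, 0.0477]
tool_rot: [179.9, 26.1, 110.0]
force: [-0.4, 0.1, 0.8]
grip_width: 0.033
```

```bash
python3 log.py; python3 - <<'E'
from work import *
from cell import env
import plan
o=env.get_obs();q=o["qpos"];p=o["tool_pos"];print(o["grip_width"])
w=[np.array([.535,.171,.10]),np.array([.50,.25,.125]),np.array([.445,.30,.125])]
x=q
for W,le in zip([p+[0,0,.05],[.47,.23,.11],[.443,.30,.11],[.443,.32,.09]],(-26,-18,-10,-10)):
    x=go(x,np.array(W),O(20,0,le));print(x.round(),clr(x)[1:],c2(x))
E
```

```text
20.125 [-32.2  20.   -6.  107.3  29.9  64.7 -33.8] [0.522 0.171 0.048] [179.9  26.1 110. ] [-0.4  0.1  0.8]
0.03296209424362164
[-32.  16.  -6. 105.  28.  69. -31.] [[0.088, 0.093], [0.198, 0.307]] 0.15
[-33.  12.  -9. 107.  20.  69. -30.] [[0.107, 0.11], [0.177, 0.294]] 0.134
[-33.  12. -11. 105.  12.  68. -29.] [[0.118, 0.122], [0.179, 0.308]] 0.127
[-34.  15. -12. 104.  13.  66. -32.] [[0.126, 0.125], [0.205, 0.331]] 0.116
```

```bash
python3 - <<'E'
from work import *
from cell import env
o=env.get_obs();q=o["qpos"];p=o["tool_pos"]
x0=go(q,p+[0,0,.045],O(20,0,-26))
for az in(20,5,-10,40):
    x=go(x0,np.array([.48,.25,.1]),O(az,0,-26));print(az,x.round(),clr(x)[1:],c2(x))
    for z in(.09,.055):
        x=go(x,np.array([.443,.32,z]),O(az,0,-26)); e,w,t,_=fk3(x,P);s=np.linspace(e,w,50);i=np.argmin(np.linalg.norm(s-l2[0],axis=1));print("   ",x.round(),clr(x)[1:],c2(x),w.round(3),"closest to tip:",s[i].round(3))
E
```

```text
20 [-38.  18. -10. 103.  27.  74. -38.] [[0.133, 0.131], [0.233, 0.357]] 0.107
    [-43.  22. -12.  99.  26.  77. -45.] [[0.167, 0.156], [0.289, 0.414]] 0.083 [0.387 0.473 0.424] closest to tip: [0.284 0.314 0.535]
    [-43.  24. -12. 101.  27.  73. -47.] [[0.164, 0.152], [0.316, 0.428]] 0.071 [0.387 0.473 0.389] closest to tip: [0.284 0.312 0.518]
5 [-38.  22.  -7.  97.  23.  79. -48.] [[0.118, 0.126], [0.228, 0.378]] 0.127
    [-43.  25. -10.  94.  22.  81. -55.] [[0.154, 0.15], [0.279, 0.43]] 0.101 [0.429 0.482 0.424] closest to tip: [0.305 0.312 0.54 ]
    [-43.  27. -10.  96.  22.  78. -56.] [[0.152, 0.146], [0.307, 0.444]] 0.09 [0.429 0.482 0.389] closest to tip: [0.3   0.303 0.529]
-10 [-37.  25.  -5.  93.  18.  83. -58.] [[0.101, 0.119], [0.222, 0.392]] 0.147
    [-42.  28.  -7.  90.  16.  85. -64.] [[0.138, 0.142], [0.265, 0.439]] 0.118 [0.471 0.481 0.424] closest to tip: [0.317 0.295 0.55 ]
    [-42.  30.  -7.  91.  17.  82. -65.] [[0.137, 0.138], [0.295, 0.454]] 0.108 [0.471 0.481 0.389] closest to tip: [0.318 0.293 0.535]
40 [-37.  12. -12. 110.  31.  65. -24.] [[0.148, 0.134], [0.235, 0.32]] 0.08
    [-42.  16. -15. 107.  31.  69. -31.] [[0.181, 0.159], [0.295, 0.384]] 0.057 [0.338 0.445 0.424] closest to tip: [0.266 0.323 0.513]
    [-43.  19. -14. 108.  33.  66. -34.] [[0.177, 0.155], [0.32, 0.396]] 0.043 [0.338 0.445 0.389] closest to tip: [0.262 0.313 0.5  ]
```

```bash
python3 - <<'E'
from plan import *
G=np.array([.522,.171,.0475])
W=[(G+[0,0,.045],20),((.49,.225,.095),14),((.463,.272,.092),7),((.443,.318,.088),0),((.443,.318,.088),0)]
rows([(p,O(a,0,-26)) for p,a in W],0.3)
E
```

```text
at 20.125 [0.522  0.171  0.0477] [179.9  26.1 110. ] [-0.4  0.1  0.8] 0.033
[-0.0197, 0.0001, -0.0403, 0.0015, 0.0015, 0.0004, 0.3, 0.0346, -0.0115, -0.0697, 0.0475, 0.0014, 0.0945, 0.3, 0.0839, -0.0207, -0.0905, 0.1011, 0.0013, 0.2043, 0.3, 0.1306, -0.0237, -0.1089, 0.1547, 0.0013, 0.314, 0.3, 0.1306, -0.0237, -0.1089, 0.1547, 0.0013, 0.314, 0.3]
```

>>> {"api": "step_arm", "payload": {"steps": [-0.0197,0,-0.0403,0,0,0,0.3,0.0346,-0.0115,-0.0697,0.047,0,0.095,0.3,0.0839,-0.0207,-0.0905,0.101,0,0.204,0.3,0.1306,-0.0237,-0.1089,0.155,0,0.314,0.3,0.1306,-0.0237,-0.1089,0.155,0,0.314,0.3]}}

```text
time_s: 20.75
tool_pos: [0.4405, 0.3225, 0.0865]
tool_rot: [-179.8, 26.0, 90.4]
force: [0.1, -0.2, 0.6]
grip_width: 0.0332
```

>>> {"api": "step_arm", "payload": {"steps": [0,0,0,0,0,0,0.3]}}

```text
time_s: 20.88
tool_pos: [0.443, 0.317, 0.0872]
tool_rot: [-179.9, 26.2, 90.1]
force: [-0.2, -1.0, -0.6]
grip_width: 0.0332
```

```bash
python3 log.py; cat > look.py <<'E'
from plan import *
from cell import read_camera
import sys
o=env.get_obs();c=read_camera("wrist");pickle.dump((c,o),open("wl.pkl","wb"))
cv2.imwrite(sys.argv[1],cv2.resize(c["color"][50:270,120:400],None,fx=2.5,fy=2.5,interpolation=cv2.INTER_CUBIC))
E
python3 look.py pics/p14.png
```

```text
20.875 [-42.6  26.4  -9.   93.   20.1  82.6 -57.8] [0.443 0.317 0.087] [-179.9   26.2   90.1] [-0.2 -1.  -0.6]
```

View pics/p14.png

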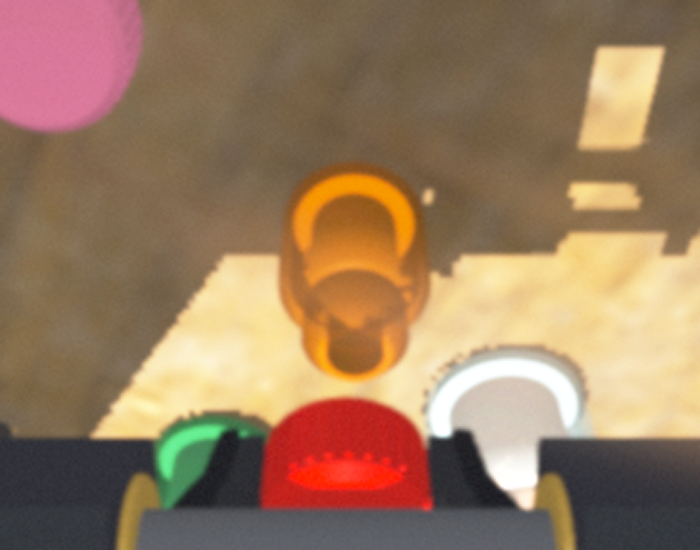

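```bash
cat > delta.py <<'E'
from plan import *
import sys
def delta(lip,back,lid,az,zl,zb,rl,rb,sc=2.5,off=(120,50)):
    c,o=pickle.load(open("wl.pkl","rb")); f=lambda p,z:onplane(c,(p[0]/sc+off[0],p[1]/sc+off[1]),z,o)
    a=np.radians(az);ux=np.array([-np.sin(a),np.cos(a),0]);uy=np.array([np.cos(a),np.sin(a),0])
    L=f(lid,zb)-rl*ux
    for n,p in(("lip",f(lip,zl)),("back",f(back,0)-rb*ux)): d=p-L;print(n,p.round(4),"jaw %.4f ux %.4f"%(d@uy,d@ux))
    print("lid",L.round(4),"tcp",o["tool_pos"].round(4))
E
python3 -c "
from delta import *
delta((356,354),(354,165),(346.5,399),0,.058,.080,.017,.019)"
```

```text
lip [0.4452 0.3265 0.058 ] jaw 0.0022 ux 0.0095
back [0.4451 0.3229 0.    ] jaw 0.0021 ux 0.0060
lid [0.4431 0.3169 0.08  ] tcp [0.443  0.317  0.0872]
```

>>> {"api": "step_arm", "payload": {"steps": [0.0061,0.0021,-0.003,0,0,0,0.3,0.0131,0.0021,0.0114,0,0,0,0.3,0.018,0.0021,0.0214,0,0,0,0.3,0.0197,0.0021,0.0249,0,0,0,0.3]}}

```text
time_s: 21.42
tool_pos: [0.4442, 0.3239, 0.0546]
tool_rot: [-179.8, 26.2, 90.1]
force: [0.9, 1.4, -0.5]
grip_width: 0.0328
```

>>> {"api": "step_arm", "payload": {"steps": [0.0015,0,0.003,0,0,0,0.3,0.0028,0,0.0058,0,0,0,0.3,0.0028,0,0.0058,0,0,0,0.3]}}

```text
time_s: 21.8
tool_pos: [0.4447, 0.3246, 0.0502]
tool_rot: [-179.9, 26.1, 90.0]
force: [0.6, 0.6, 3.2]
grip_width: 0.033
```

```bash
python3 log.py; python3 - <<'E'
from plan import *
from cell import read_camera
c=read_camera("scene");h=cv2.cvtColor(c["color"],cv2.COLOR_BGR2HSV)[100:200,180:285]
for n,m in(("red",cv2.inRange(h,(0,170,110),(6,255,255))|cv2.inRange(h,(174,170,110),(180,255,255))),("amber",cv2.inRange(h,(7,150,40),(18,255,200))),("green",cv2.inRange(h,(60,100,30),(90,255,255)))):
    k,l,s,ct=cv2.connectedComponentsWithStats(m)
    for i in range(1,k):
        if s[i,4]>25:print(n,s[i]+[180,100,0,0,0],ct[i].round(1)+[180,100])
E
```

```text
21.8 [-43.   29.5  -8.9  93.3  20.6  79.5 -59.3] [0.445 0.325 0.05 ] [-179.9   26.1   90. ] [0.6 0.6 3.2]
red [206 131  13  13  99] [212.  136.2]
amber [268 124  16  29 252] [274.6 135.3]
amber [206 141  14  13 135] [212.8 147.8]
green [201 161  15  21 231] [207.9 171.4]
```

>>> {"api": "step_arm", "payload": {"steps": [0,0,0,0,0,0,-0.1,0,0,0,0,0,0,-0.1,-0.009,0,-0.018,0,0,0,-0.1,-0.022,0,-0.045,0,0,0,-0.1,-0.026,0,-0.054,0,0,0,-0.1]}}

```text
time_s: 22.48
tool_pos: [0.4458, 0.3258, 0.1123]
tool_rot: [179.9, 26.0, 89.9]
force: [-0.2, 0.1, 0.4]
grip_width: 0.048
```

```bash
python3 log.py; python3 - <<'E'
from plan import *
from cell import read_camera
c=read_camera("scene");h=cv2.cvtColor(c["color"],cv2.COLOR_BGR2HSV)[100:200,180:285]
for n,m in(("red",cv2.inRange(h,(0,170,110),(6,255,255))|cv2.inRange(h,(174,170,110),(180,255,255))),("amber",cv2.inRange(h,(7,150,40),(18,255,200)))):
    k,l,s,ct=cv2.connectedComponentsWithStats(m)
    for i in range(1,k):
        if s[i,4]>25:print(n,s[i]+[180,100,0,0,0],ct[i].round(1)+[180,100])
rows([((.465,.28,.105),O(5,0,-24)),((.49,.23,.1),O(10,0,-22)),((.522,.171,.085),O(15,0,-22)),((.5223,.170,.05),O(15,0,-22)),((.5223,.170,.0295),O(15,0,-22))],-0.3)
g=cv2.resize(c["color"][110:180,190:290],None,fx=5,fy=5)
E
```

```text
22.475 [-42.8  25.7  -9.1  90.8  19.8  85.2 -57.2] [0.446 0.326 0.112] [179.9  26.   89.9] [-0.2  0.1  0.4]
red [205 131  14  10 102] [211.8 135.8]
amber [268 124  16  29 253] [274.6 135.1]
amber [206 141  14  13 133] [212.6 147.7]
at 22.525 [0.4457 0.3259 0.1125] [179.9  25.9  89.9] [-0.1 -0.6  0.1] 0.0481
[-0.038, 0.0192, 0.0269, -0.0354, 0.034, -0.08, -0.3, -0.0807, 0.0443, 0.0533, -0.0695, 0.0688, -0.1604, -0.3, -0.1272, 0.0762, 0.0926, -0.1049, 0.0686, -0.2402, -0.3, -0.1128, 0.0765, 0.1245, -0.1049, 0.0686, -0.2402, -0.3, -0.1038, 0.0764, 0.143, -0.1049, 0.0686, -0.2402, -0.3]
```

>>> {"api": "step_arm", "payload": {"steps": [-0.038,0.0192,0.0269,-0.035,0.034,-0.08,-0.3,-0.0807,0.0443,0.0533,-0.07,0.069,-0.16,-0.3,-0.1272,0.0762,0.0926,-0.105,0.0686,-0.24,-0.3,-0.1272,0.0762,0.0926,-0.105,0.0686,-0.24,-0.3,-0.1272,0.0762,0.0926,-0.105,0.0686,-0.24,-0.3]}}

```text
time_s: 23.15
tool_pos: [0.5205, 0.1695, 0.0818]
tool_rot: [-179.7, 22.1, 105.0]
force: [-0.1, 0.7, 0.2]
grip_width: 0.0563
```

```bash
python3 log.py; python3 look.py pics/p15.png; python3 - <<'E'
from plan import *
c,o=pickle.load(open("wl.pkl","rb"))
A=R.from_euler("xyz",o["tool_rot"],degrees=True).as_matrix();M=c["mount"]
def proj(p):
    q=M[:3,:3].T@(A.T@(np.array(p)-o["tool_pos"])-M[:3,3]);u=c["mtx"]@q;return ((u[:2]/u[2]-[120,50])*2.5).round(1)
for n,p in(("alu top",(.522,.171,.04)),("blk base",(.522,.171,0)),("L lip",(.494,.251,.068))):print(n,proj(p))
E
python3 to.py .5223 .170 .0295 15 0 -22 3 -0.3
```

```text
23.15 [-29.2  17.4  -6.3 104.7  24.3  68.2 -31.6] [0.52  0.169 0.082] [-179.7   22.1  105. ] [-0.1  0.7  0.2]
alu top [353.3 354.7]
blk base [352.8 268.6]
L lip [315.8  39.6]
at 23.2 [0.5203 0.1711 0.082 ] [-179.7   22.1  105.1] [0.2 0.3 0. ] 0.0569
[0.0061, 0.0006, 0.0164, -0.0012, 0.0004, 0.0007, -0.3, 0.0122, 0.0012, 0.0328, -0.0024, 0.0009, 0.0014, -0.3, 0.0183, 0.0018, 0.0492, -0.0036, 0.0013, 0.0022, -0.3]
row mm/deg 17.52385779119117 0.08391296754994149
```

View pics/p15.png

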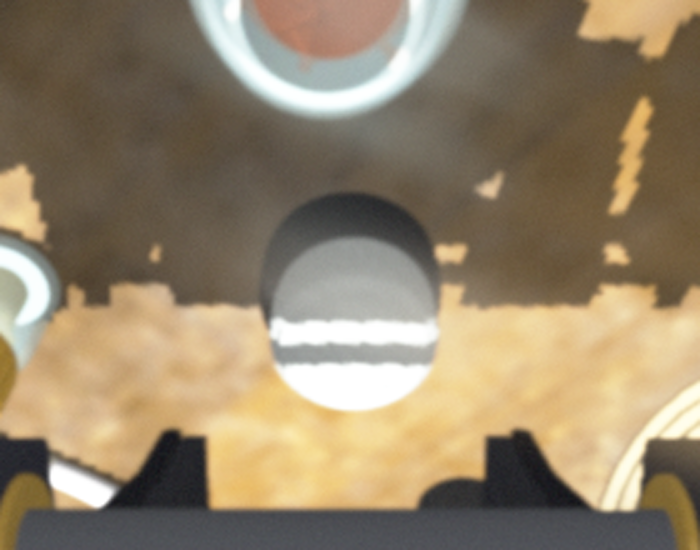

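>>> {"api": "step_arm", "payload": {"steps": [0.0061,0.001,0.0164,0,0,0,-0.3,0.0122,0.001,0.0328,0,0,0,-0.3,0.0183,0.001,0.0492,0,0,0,-0.3,0.0183,0.001,0.0492,0,0,0,-0.3]}}

```text
time_s: 23.7
tool_pos: [0.5204, 0.1677, 0.0274]
tool_rot: [-179.5, 22.2, 105.2]
force: [-0.4, -0.1, 1.2]
grip_width: 0.057
```

>>> {"api": "step_arm", "payload": {"steps": [0,0,0,0,0,0,0.2,0,0,0,0,0,0,0.2,0,0,0,0,0,0,0.2,0,0,0,0,0,0,0.2]}}

```text
time_s: 24.2
tool_pos: [0.5225, 0.1687, 0.0304]
tool_rot: [-179.8, 22.1, 105.1]
force: [0.3, 0.7, 1.7]
grip_width: 0.0401
```

```bash
python3 log.py; python3 - <<'E'
from work import *
from cell import env
import plan
o=env.get_obs();p=o["tool_pos"];q=o["qpos"];print(p,o["grip_width"])
W=[(p+[0,0,.035],15),(p+[0,0,.065],15),((.48,.187,.095),10),((.44,.206,.092),5),((.40,.225,.085),0)]
plan.rows([(w,O(a,0,-22)) for w,a in W],.2)
x=q
for w,a in W: x=go(x,np.array(w),O(a,0,-22),8);print(x.round(),clr(x)[1:],c2(x))
x=go(x,np.array([.4,.225,.055]),O(0,0,-22));print(x.round(),clr(x)[1:],c2(x))
E
```

```text
24.2 [-29.5  21.2  -5.9 106.6  25.8  63.  -34.1] [0.523 0.169 0.03 ] [-179.8   22.1  105.1] [0.3 0.7 1.7]
[0.52250042 0.16869047 0.03043511] 0.04007709118750136
at 24.2 [0.5225 0.1687 0.0304] [-179.8   22.1  105.1] [0.3 0.7 1.7] 0.0401
[-0.0132, -0.0001, -0.0324, -0.0024, 0.0022, 0.001, 0.2, -0.0245, -0.0002, -0.0602, -0.0024, 0.0022, 0.001, 0.2, 0.0023, -0.0365, -0.0705, 0.0304, 0.0023, 0.0819, 0.2, 0.0301, -0.0702, -0.0785, 0.0632, 0.0024, 0.1628, 0.2, 0.0593, -0.1039, -0.0827, 0.096, 0.0025, 0.2437, 0.2]
[-29.  18.  -6. 105.  25.  66. -32.] [[0.072, 0.077], [0.215, 0.309]] 0.166
[-29.  16.  -6. 104.  24.  69. -31.] [[0.069, 0.081], [0.186, 0.298]] 0.171
[-32.  15.  -7. 106.  22.  71. -38.] [[0.092, 0.096], [0.191, 0.299]] 0.146
[-34.  14.  -8. 108.  20.  73. -46.] [[0.113, 0.11], [0.204, 0.307]] 0.122
[-37.  14.  -9. 109.  18.  74. -53.] [[0.133, 0.124], [0.225, 0.318]] 0.098
[-37.  16.  -9. 110.  19.  71. -55.] [[0.133, 0.121], [0.251, 0.329]] 0.092
```

>>> {"api": "step_arm", "payload": {"steps": [-0.0132,0,-0.0324,0,0,0,0.2,-0.0245,0,-0.0602,0,0,0,0.2,0.0023,-0.0365,-0.0705,0.03,0,0.082,0.2,0.03,-0.07,-0.0785,0.063,0,0.163,0.2,0.0593,-0.104,-0.0827,0.096,0,0.244,0.2]}}

```text
time_s: 24.82
tool_pos: [0.3984, 0.2255, 0.0848]
tool_rot: [180.0, 22.1, 89.8]
force: [-0.1, 0.1, -0.5]
grip_width: 0.04
```

>>> {"api": "step_arm", "payload": {"steps": [0,0,0,0,0,0,0.2,0,0,0,0,0,0,0.2]}}

```text
time_s: 25.08
tool_pos: [0.4001, 0.2244, 0.0847]
tool_rot: [180.0, 22.2, 90.0]
force: [-0.6, -1.2, -0.4]
grip_width: 0.0399
```

```bash
python3 log.py; python3 - <<'E'
from delta import *
from cell import read_camera
o=env.get_obs();c=read_camera("wrist");pickle.dump((c,o),open("wl.pkl","wb"))
h=cv2.cvtColor(c["color"],cv2.COLOR_BGR2HSV);m=cv2.inRange(h,(60,80,30),(90,255,255))
k,l,s,ct=cv2.connectedComponentsWithStats(m);i=1+np.argmax(s[1:,4]);print(s[i],ct[i]);b=s[i]
for r in range(b[1],b[1]+b[3],6):
    xs=np.nonzero(l[r]==i)[0];print(r,xs.min(),xs.max(),len(xs),end=" | ")
row=b[1]+1;xs=np.nonzero(l[b[1]+b[3]//3]==i)[0];xc=(xs.min()+xs.max())/2
g=c["color"][:,:,:]
print();delta((xc,b[1]+.8*b[3]),(xc,b[1]),(xc,b[1]+b[3]),0,.063,.075,.0205,.0225,1,(0,0))
for cx in(int(xc),):print([tuple(int(v) for v in g[r,cx]) for r in range(190,256,3)])
E
```

```text
25.075 [-36.6  13.8  -9.5 109.1  18.1  74.5 -53.6] [0.4   0.224 0.085] [180.   22.2  90. ] [-0.6 -1.2 -0.4]
[ 221  125   66   79 3868] [254.20217166 163.13469493]
125 251 258 8 | 131 236 275 40 | 137 231 281 51 | 143 229 284 56 | 149 227 286 60 | 155 227 285 59 | 161 228 284 57 | 167 231 281 51 | 173 222 281 59 | 179 221 281 57 | 185 222 283 60 | 191 224 286 63 | 197 228 282 19 | 203 229 229 1 | 
lip [0.3989 0.2434 0.063 ] jaw -0.0000 ux 0.0215
back [0.3986 0.2266 0.    ] jaw -0.0003 ux 0.0047
lid [0.3989 0.2219 0.075 ] tcp [0.4001 0.2244 0.0847]
[(140, 222, 109), (159, 234, 130), (162, 165, 160), (158, 159, 156), (158, 160, 155), (157, 158, 155), (158, 160, 155), (158, 160, 157), (161, 163, 158), (165, 166, 162), (182, 183, 178), (186, 190, 183), (173, 175, 171), (163, 166, 160), (165, 166, 162), (206, 208, 204), (255, 255, 255), (255, 255, 255), (241, 243, 239), (166, 167, 162), (166, 167, 163), (126, 125, 120)]
```

```bash
python3 - <<'E'
from delta import *
c,o=pickle.load(open("wl.pkl","rb"))
A=R.from_euler("xyz",o["tool_rot"],degrees=True).as_matrix();M=c["mount"]
q=M[:3,:3].T@(-M[:3,3]);u=c["mtx"]@q;print("tcp px",u[:2]/u[2])
delta((256,185),(255.5,125),(255.5,195),0,.063,.075,.0205,.0225,1,(0,0))
g=c["color"].astype(int); print([int(g[215,x].mean()) for x in range(205,305,3)])
E
```

```text
tcp px [258.42418584 242.82440515]
lip [0.3989 0.2456 0.063 ] jaw 0.0002 ux 0.0178
back [0.3983 0.2266 0.    ] jaw -0.0004 ux -0.0011
lid [0.3987 0.2277 0.075 ] tcp [0.4001 0.2244 0.0847]
[201, 208, 216, 218, 219, 214, 157, 153, 153, 153, 156, 156, 156, 157, 155, 157, 157, 161, 159, 158, 163, 158, 160, 158, 158, 156, 157, 157, 159, 156, 190, 211, 211, 205]
```

>>> {"api": "step_arm", "payload": {"steps": [-0.0005,-0.0015,0,0,0,0,0.2,0.0033,-0.0015,0.0093,0,0,0,0.2,0.0062,-0.0015,0.0165,0,0,0,0.2,0.0075,-0.0015,0.0197,0,0,0,0.2]}}

```text
time_s: 25.62
tool_pos: [0.3979, 0.2244, 0.0626]
tool_rot: [-179.9, 22.2, 90.0]
force: [-0.5, 1.0, 1.0]
grip_width: 0.0399
```

>>> {"api": "step_arm", "payload": {"steps": [0.0012,0,0.003,0,0,0,0.2,0.0023,0,0.0056,0,0,0,0.2,0.0023,0,0.0056,0,0,0,0.2]}}

```text
time_s: 26.0
tool_pos: [0.3981, 0.2246, 0.058]
tool_rot: [-180.0, 22.2, 90.0]
force: [-0.7, 0.6, 4.5]
grip_width: 0.0398
```

```bash
python3 log.py
```

```text
26.0 [-36.8  15.7  -9.5 110.4  18.6  71.7 -54.9] [0.398 0.225 0.058] [-180.    22.2   90. ] [-0.7  0.6  4.5]
```

>>> {"api": "step_arm", "payload": {"steps": [0,0,0,0,0,0,-0.2,0,0,0,0,0,0,-0.2,-0.007,0,-0.0185,0,0,0,-0.2,-0.0206,0,-0.051,0,0,0,-0.2,-0.0206,0,-0.051,0,0,0,-0.2]}}

```text
time_s: 26.62
tool_pos: [0.3998, 0.2259, 0.1158]
tool_rot: [179.7, 21.9, 89.9]
force: [0.5, 0.5, -0.1]
grip_width: 0.052
```

```bash
python3 log.py; python3 - <<'E'
from plan import *
rows([((.44,.206,.11),O(5,0,-22)),((.482,.187,.10),O(10,0,-22)),((.5223,.1705,.075),O(15,0,-22)),((.5223,.1705,.04),O(15,0,-22)),((.5223,.1705,.04),O(15,0,-22))],-0.5)
E
```

```text
26.625 [-36.5  11.6  -9.6 107.7  17.5  77.6 -52.6] [0.4   0.226 0.116] [179.7  21.9  89.9] [ 0.5  0.5 -0.1]
at 26.625 [0.3998 0.2259 0.1158] [179.7  21.9  89.9] [ 0.5  0.5 -0.1] 0.052
[-0.0162, 0.0402, 0.0129, -0.0291, -0.0007, -0.0831, -0.5, -0.03, 0.0822, 0.0294, -0.0617, -0.0005, -0.164, -0.5, -0.0359, 0.1224, 0.0589, -0.0944, -0.0004, -0.2449, -0.5, -0.0228, 0.1223, 0.0914, -0.0944, -0.0004, -0.2449, -0.5, -0.0228, 0.1223, 0.0914, -0.0944, -0.0004, -0.2449, -0.5]
```

>>> {"api": "step_arm", "payload": {"steps": [-0.0162,0.04,0.0129,-0.029,0,-0.083,-0.5,-0.03,0.082,0.0294,-0.062,0,-0.164,-0.5,-0.0359,0.1224,0.0589,-0.094,0,-0.245,-0.5,-0.0228,0.1223,0.0914,-0.094,0,-0.245,-0.5,-0.0228,0.1223,0.0914,-0.094,0,-0.245,-0.5]}}

```text
time_s: 27.25
tool_pos: [0.518, 0.1671, 0.0339]
tool_rot: [-179.2, 22.2, 105.2]
force: [0.3, -0.1, 0.6]
grip_width: 0.065
```

```bash
python3 log.py;  python3 - <<'E'
from delta import *
from cell import read_camera
o=env.get_obs();c=read_camera("wrist");pickle.dump((c,o),open("wl.pkl","wb"))
g=c["color"].mean(2).astype(int)
A=R.from_euler("xyz",o["tool_rot"],degrees=True).as_matrix();M=c["mount"]
def proj(p):
    q=M[:3,:3].T@(A.T@(np.array(p)-o["tool_pos"])-M[:3,3]);u=c["mtx"]@q;return (u[:2]/u[2]).round(1)
print(proj((.522,.1715,.02)),proj((.522,.1715,0))); 
for r in(190,205,220):print(r,[int(v) for v in g[r,190:330:4]])
print([int(v) for v in g[120:250:3,258]])
E
python3 to.py .5223 .1705 .0105 15 0 -22 3 -0.5
```

```text
27.25 [-29.6  20.8  -5.8 106.7  25.4  63.7 -33.7] [0.518 0.167 0.034] [-179.2   22.2  105.2] [ 0.3 -0.1  0.6]
[267.5 220.2] [267.1 197.3]
190 [84, 82, 80, 80, 82, 85, 191, 204, 205, 104, 35, 37, 37, 42, 45, 43, 46, 49, 53, 55, 58, 55, 59, 60, 61, 61, 64, 65, 65, 123, 197, 196, 139, 98, 101]
205 [87, 89, 86, 86, 87, 91, 142, 167, 129, 38, 37, 35, 39, 34, 39, 37, 39, 34, 36, 38, 36, 41, 40, 38, 44, 41, 43, 43, 47, 49, 135, 137, 96, 99, 101]
220 [206, 204, 206, 208, 209, 206, 202, 205, 164, 34, 37, 35, 41, 34, 35, 38, 32, 37, 37, 35, 36, 33, 35, 34, 32, 41, 40, 39, 40, 38, 190, 207, 205, 208, 211]
[182, 184, 183, 176, 160, 214, 213, 191, 253, 252, 199, 123, 123, 121, 121, 104, 94, 89, 87, 81, 69, 61, 57, 54, 44, 43, 42, 40, 38, 33, 66, 68, 44, 38, 36, 49, 70, 72, 72, 73, 71, 75, 79, 184]
at 27.3 [0.5191 0.1683 0.0356] [-179.4   22.2  105.2] [-0.1 -0.1  0.6] 0.0656
[0.0035, 0.0013, 0.0076, -0.0028, 0.001, 0.0012, -0.5, 0.0071, 0.0026, 0.0152, -0.0055, 0.0019, 0.0025, -0.5, 0.0106, 0.0039, 0.0227, -0.0083, 0.0029, 0.0037, -0.5]
row mm/deg 8.467871544128883 0.18201986816712523
```

>>> {"api": "step_arm", "payload": {"steps": [0,0,0,0,0,0,-0.5,0,0,0,0,0,0,-0.5]}}

```text
time_s: 27.55
tool_pos: [0.5209, 0.1698, 0.0377]
tool_rot: [-179.8, 22.1, 105.1]
force: [0.2, 1.3, -0.3]
grip_width: 0.0656
```

```bash
python3 to.py .5223 .1705 .0105 15 0 -22 3 -0.5
```

```text
at 27.55 [0.5209 0.1698 0.0377] [-179.8   22.1  105.1] [ 0.2  1.3 -0.3] 0.0656
[0.0035, 0.0006, 0.0084, -0.001, 0.0004, 0.0008, -0.5, 0.007, 0.0011, 0.0167, -0.002, 0.0009, 0.0015, -0.5, 0.0105, 0.0017, 0.0251, -0.003, 0.0013, 0.0023, -0.5]
row mm/deg 9.087271819672205 0.0769149204225668
```

>>> {"api": "step_arm", "payload": {"steps": [0.0036,0.0005,0.009,0,0,0,-0.5,0.0072,0.0008,0.018,0,0,0,-0.5,0.0108,0.0008,0.0265,0,0,0,-0.5,0.0108,0.0008,0.0265,0,0,0,-0.5]}}

```text
time_s: 28.05
tool_pos: [0.5199, 0.1684, 0.0063]
tool_rot: [-179.5, 22.2, 105.2]
force: [-0.3, -0.1, 0.3]
grip_width: 0.0654
```

>>> {"api": "step_arm", "payload": {"steps": [0,0,0,0,0,0,0,0,0,0,0,0,0,0,0,0,0,0,0,0,0,0,0,0,0,0,0,0]}}

```text
time_s: 28.55
tool_pos: [0.5211, 0.1691, 0.0079]
tool_rot: [-179.7, 22.1, 105.1]
force: [-0.8, -0.2, 1.7]
grip_width: 0.047
```

```bash
python3 log.py; python3 - <<'E'
from work import *
from cell import env
import plan
o=env.get_obs();p=o["tool_pos"];q=o["qpos"];print(p,o["grip_width"])
W=[(p+[0,0,.05],15),(p+[0,0,.088],15),((.507,.21,.098),14),((.494,.248,.098),13)]
plan.rows([(w,O(a,0,-22)) for w,a in W],0)
x=q
for w,a in W: x=go(x,np.array(w),O(a,0,-22),8);print(x.round(),clr(x)[1:],c2(x))
E
```

```text
28.55 [-29.9  23.   -5.5 107.2  26.3  60.9 -35.2] [0.521 0.169 0.008] [-179.7   22.1  105.1] [-0.8 -0.2  1.7]
[0.5210612  0.1690952  0.00790011] 0.04700251363405079
at 28.55 [0.5211 0.1691 0.0079] [-179.7   22.1  105.1] [-0.8 -0.2  1.7] 0.047
[-0.0188, -0.0003, -0.0463, -0.005, 0.002, 0.0022, 0.0, -0.0331, -0.0005, -0.0815, -0.005, 0.002, 0.0022, 0.0, 0.0061, -0.0035, -0.0997, 0.0016, 0.002, 0.0183, 0.0, 0.0432, -0.0062, -0.1148, 0.0081, 0.002, 0.0345, 0.0]
[-29.  19.  -6. 106.  25.  65. -33.] [[0.074, 0.077], [0.223, 0.312]] 0.164
[-29.  16.  -6. 104.  24.  69. -31.] [[0.07, 0.082], [0.186, 0.297]] 0.17
[-32.  18.  -7. 102.  23.  72. -35.] [[0.09, 0.101], [0.194, 0.324]] 0.15
[-35.  19.  -9. 100.  23.  74. -39.] [[0.108, 0.116], [0.209, 0.352]] 0.135
```

>>> {"api": "step_arm", "payload": {"steps": [-0.0188,0,-0.0463,0,0,0,0,-0.0331,0,-0.0815,0,0,0,0,0.0061,-0.0035,-0.0997,0,0,0.018,0,0.0432,-0.0062,-0.1148,0.008,0,0.034,0,0.0432,-0.0062,-0.1148,0.008,0,0.034,0]}}

```text
time_s: 29.18
tool_pos: [0.4921, 0.2524, 0.0975]
tool_rot: [-179.9, 22.0, 103.4]
force: [-0.4, -1.4, -0.7]
grip_width: 0.0472
```

>>> {"api": "step_arm", "payload": {"steps": [0,0,0,0,0,0,0,0,0,0,0,0,0,0,0,0,0,0,0,0,0]}}

```text
time_s: 29.55
tool_pos: [0.4942, 0.2467, 0.0977]
tool_rot: [-180.0, 22.2, 102.9]
force: [0.4, 0.9, -0.2]
grip_width: 0.0474
```

```bash
python3 log.py; python3 look.py pics/p16.png
```

```text
29.55 [-34.8  19.5  -8.6 100.1  22.8  73.7 -39.3] [0.494 0.247 0.098] [-180.    22.2  102.9] [ 0.4  0.9 -0.2]
```

View pics/p16.png

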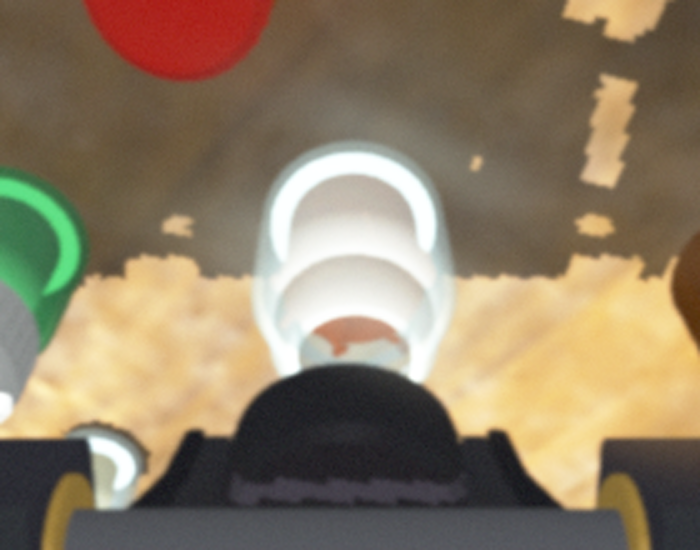

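```bash
python3 -c "
from delta import *
delta((356,345),(353.5,143),(346.5,364),13,.068,.0885,.024,.026)"
```

```text
lip [0.4936 0.2601 0.068 ] jaw 0.0022 ux 0.0133
back [0.4952 0.2528 0.    ] jaw 0.0020 ux 0.0059
lid [0.4945 0.2466 0.0885] tcp [0.4942 0.2467 0.0977]
```

>>> {"api": "step_arm", "payload": {"steps": [0.0058,0.002,-0.0024,0,0,0,0,0.0114,0.002,0.0115,0,0,0,0,0.015,0.002,0.0203,0,0,0,0,0.0167,0.002,0.0245,0,0,0,0,0.0167,0.002,0.0245,0,0,0,0]}}

```text
time_s: 30.22
tool_pos: [0.494, 0.2541, 0.0681]
tool_rot: [-179.9, 22.2, 103.1]
force: [0.0, -0.6, -1.4]
grip_width: 0.047
```

>>> {"api": "step_arm", "payload": {"steps": [0.0012,0,0.003,0,0,0,0,0.0024,0,0.006,0,0,0,0,0.0024,0,0.006,0,0,0,0]}}

```text
time_s: 30.6
tool_pos: [0.4942, 0.2543, 0.0621]
tool_rot: [-179.9, 22.1, 103.1]
force: [-0.6, -0.4, -1.4]
grip_width: 0.0469
```

```bash
python3 log.py
```

```text
30.6 [-35.4  22.3  -8.6 100.8  23.5  70.6 -41.3] [0.494 0.254 0.062] [-179.9   22.1  103.1] [-0.6 -0.4 -1.4]
```

>>> {"api": "step_arm", "payload": {"steps": [0.0008,0,0.0018,0,0,0,0,0.0008,0,0.0018,0,0,0,0]}}

```text
time_s: 30.85
tool_pos: [0.4945, 0.2546, 0.0605]
tool_rot: [-180.0, 22.1, 103.0]
force: [-1.0, 0.3, 0.1]
grip_width: 0.0478
```

>>> {"api": "step_arm", "payload": {"steps": [0,0,0,0,0,0,-0.4,0,0,0,0,0,0,-0.4,-0.008,0,-0.0195,0,0,0,-0.4,-0.026,0,-0.065,0,0,0,-0.4,-0.026,0,-0.065,0,0,0,-0.4]}}

```text
time_s: 31.48
tool_pos: [0.4969, 0.2569, 0.1359]
tool_rot: [179.5, 21.9, 102.8]
force: [0.6, 0.5, -0.3]
grip_width: 0.061
```

```bash
python3 log.py; python3 - <<'E'
from plan import *
rows([((.48,.29,.17),O(13,0,-18)),((.46,.32,.20),O(15,0,-14)),((.435,.345,.235),O(18,0,-8)),((.41,.36,.27),O(20,0,-4)),((.40,.365,.30),O(22,0,0))],-0.4)
E
```

```text
31.475 [-35.1  17.8  -9.   97.3  22.2  77.4 -38.3] [0.497 0.257 0.136] [179.5  21.9 102.8] [ 0.6  0.5 -0.3]
at 31.475 [0.4969 0.2569 0.1359] [179.5  21.9 102.8] [ 0.6  0.5 -0.3] 0.061
[0.0207, -0.0087, -0.0452, 0.0077, 0.0682, -0.0023, -0.4, 0.0407, -0.0212, -0.0857, -0.003, 0.1382, -0.0352, -0.4, 0.0555, -0.0396, -0.1295, -0.0147, 0.243, -0.0861, -0.4, 0.0611, -0.0603, -0.1697, -0.0195, 0.3127, -0.1209, -0.4, 0.0565, -0.0687, -0.2002, -0.022, 0.3822, -0.1562, -0.4]
```

>>> {"api": "step_arm", "payload": {"steps": [0.0207,-0.0087,-0.0452,0,0.068,0,-0.4,0.0407,-0.0212,-0.0857,0,0.138,-0.035,-0.4,0.0555,-0.0396,-0.1295,-0.015,0.243,-0.086,-0.4,0.0611,-0.0603,-0.1697,-0.02,0.313,-0.121,-0.4,0.0565,-0.0687,-0.2,-0.022,0.382,-0.156,-0.4]}}

```text
time_s: 32.1
tool_pos: [0.3967, 0.3653, 0.2967]
tool_rot: [-179.6, -0.0, 112.3]
force: [0.4, 0.3, -0.1]
grip_width: 0.0611
```

>>> {"api": "step_arm", "payload": {"steps": [0,0,0,0,0,0,-0.4,0,0,0,0,0,0,-0.4,0,0,0,0,0,0,-0.4]}}

```text
time_s: 32.48
tool_pos: [0.3982, 0.3634, 0.2927]
tool_rot: [-179.3, 0.2, 112.0]
force: [-0.4, -0.4, 1.2]
grip_width: 0.0609
```

```bash
python3 log.py; python3 - <<'E'
from plan import *
from cell import read_camera
s=read_camera("scene");t=read_camera("top");o=env.get_obs();w=read_camera("wrist")
a=cv2.resize(s["color"][120:205,190:285],(400,358),interpolation=cv2.INTER_CUBIC)
b=cv2.resize(w["color"][110:340,190:447],(400,358),interpolation=cv2.INTER_CUBIC)
d=cv2.resize(t["color"][160:250,150:250],(262,236),interpolation=cv2.INTER_CUBIC);d=cv2.copyMakeBorder(d,0,0,0,538,cv2.BORDER_CONSTANT)
cv2.imwrite("pics/p17.png",np.vstack([np.hstack([a,b]),d]))
r=cv2.Rodrigues(np.float64(s["rvec"]))[0]
for n,x,y,z in(("T",.428,.1414,.0575),("S",.445,.3245,.0625),("M",.3985,.2275,.0675),("L",.4945,.253,.0725)):
    p=cv2.projectPoints(np.float64([[x,y,z],[x,y,0]]),np.float64(s["rvec"]),np.float64(s["tvec"]),s["mtx"],None)[0][:,0];print(n,((p-[190,120])*[400/95,358/85]).round(0).tolist())
E
```

```text
32.475 [-32.5   4.6 -13.5  91.6   1.   84.6 -24. ] [0.398 0.363 0.293] [-179.3    0.2  112. ] [-0.4 -0.4  1.2]
T [[167.0, 256.0], [170.0, 320.0]]
S [[93.0, 60.0], [99.0, 130.0]]
M [[73.0, 166.0], [81.0, 242.0]]
L [[201.0, 96.0], [204.0, 177.0]]
```

View pics/p17.png

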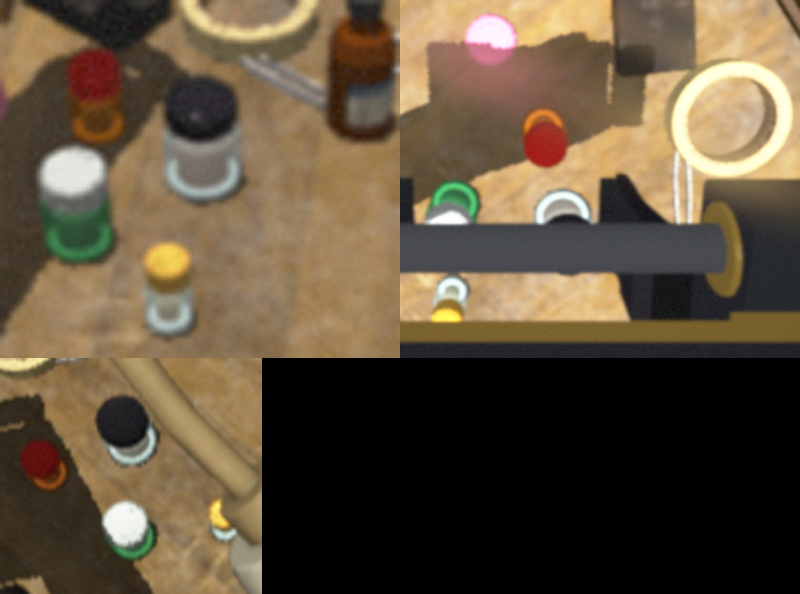

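```bash
python3 -c "
from cell import env
print(env.sign_off())"
```

```text
the job is handed in; nothing more can be done
None
```

All four jars are capped, each with its own lid (brass on tiny, red on small, aluminium on medium, black on large). I handed the job in at 32.6 s of the 88 s allowed; no verdict was reported.

**How it went:** I took the arm over the bench lamp and its rod. I then shifted the elbow away from the lamp using tool rotations, and worked under the rod with the gripper leaned 22–26° about the jaw axis. Each lid was gripped, checked against its jar with the wrist camera, lowered and released.

**Last checks:**
- **Seating:** The final scene, top and wrist pictures show all four lids on their jars, looking level. In the scene picture, the tops of the tiny, medium and large lids are within about 1 pixel of where fully home should appear.
- **Disagreement:** The small red lid appeared about 2 pixels lower than predicted. I put this down to measurement error, and it does not suggest the lid is sitting high.
- **Contact when lowering:** The wrist force rose to about 3 N for the small lid and 4.5 N for the medium. For the tiny and large lids I felt no clear contact, so those two rest on the position reading and the pictures.
- **Jar positions:** No jar tipped or visibly moved.
- **Arm:** The gripper was open and clear of everything.

I viewed one picture more than the limit of 16, counting crops.

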